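# Clear the sample cell's windows and hold it seated on the reader

### The job

Pick up the closed metal sample cell from the enamel tray, lift it clear, tip it to about 45 degrees for a second to clear its windows, and bring it level again. Then push one of its windowed ends, square, level and centred, against the reader's sprung plunger until the cell meets the hard stop of both steel pads, without ramming it, and finish while still holding it there in the gripper, pressed against the pads. Leave the two flasks and the calculator where they are.

Things in the scene. Friction and masses are not known exactly. Their poses are not given: they have to be found in the camera images.
- cell: closed sample cell: upright aluminium block, 64 mm long (its x), 44 mm wide (its y, the width to grip across), 80 mm tall, with a round black cap 28 mm across and 12 mm high on top (92 mm in all) and a round window flush in the middle of each 64 mm-apart end face. Both ends are alike. About 0.3 kg. Origin at the centre of its underside, z up to the cap. It starts upright in the tray.
- cell_center (a point): middle of the cell's block, 40 mm above its underside, 32 mm behind each end face, level with the windows
- tray: white enamel tray, 280 x 220 mm (x, y), rim 20 mm high, floor about 4 mm above the bench, fixed. Origin at the centre of its underside. Holds the cell in its -x half and the two flasks near its +x edge.
- reader: white bench instrument, fixed, 200 mm deep, 180 mm wide, 118 mm high, dark display on top. Its x axis is the level direction in which the cell is pushed (into the instrument). Origin on the bench, under the middle of the stop pads' faces; the white housing begins 15 mm further along +x.
- stop: hard stop: two upright steel pads in front of the reader's face, each 12 mm wide and 44 mm tall, centred 14 mm either side of the plunger. Origin midway between their front faces, on the plunger's axis, 75 mm above the bench; x = push direction, y sideways, z up. When seated, a cell's end face lies on its x = 0 plane, so the cell's middle is at x = -32 mm, y = 0, z = 0, its long axis along x; the cell's underside then hangs 35 mm above the bench with nothing beneath it.
- plunger_tip (a point): front end of the plunger, a round brass rod 10 mm across between the two pads; when out it stands 16 mm in front of the pads' faces (toward -x of the stop)
- plunger (a joint): how far the plunger is pressed in, in m: 0 = fully out, 0.016 = flush with the pads' faces, i.e. cell at the hard stop (it could go to 0.022). Spring: 3.6 N to start, plus 0.3 N per mm, 8.4 N at the stop; beyond that the pads take the force, which rises steeply.
- flask_a: bystander: stoppered glass volumetric flask, 54 mm across the bulb, 141 mm tall, in the tray. Origin under its centre.
- flask_b: bystander: second, identical flask in the tray
- calculator: bystander: grey desk calculator, 100 x 140 x 18 mm, on the bench
Mind the look-alikes: they are no part of the job. Of the things like the cell, leave any that is blue or pink; of the rest the larger one is meant.

How it is judged:
By the outcome, as a careful person would: the job done as asked, in the order asked, and still so for the second after the job is handed in, while the arm keeps its last pose, push and grip.
It also fails if it takes over 54 s, if anything falls off the work surface, if the arm or the gripper's body presses on something with over 40 N, if the wrist force passes 120 N, or if a joint passes its speed limit or range.

### The arm

A 6-joint arm with a two-finger parallel gripper is mounted at the origin on the work surface. World frame = base frame: x ahead of the robot, y to its left, z up, the work surface at z = 0. Lengths are in m, angles in rad, forces in N, time in s.
With the tool pointing down it reaches from about 0.325 to 1 m from the base axis. Payload 5.1 kg.
Tool frame: the origin (TCP) lies at the very end of the fingers, on their centre line; the grasp point (between the pads) lies r.grip_point_offset behind it (r.grip_point_offset is the distance from the TCP to the grasp point, in m); z points along the fingers, x is the direction in which the jaws open and shut, and the axes are right-handed (so a half turn about z gives the same grasp; the last joint's range is limited). The gripper opens to 85 mm and grips with 20 to 120 N. Pads are 22 mm wide; open, the fingers measure 114 mm over their backs; the gripper's body (76 mm by 85 mm) begins 54 mm behind the grasp point. The pads swing forward as they close: fully open they stand 13 mm farther back than shut.
Start: joints at [1.099, 0.124, 1.65, -0, 1.367, -0.083], TCP at [0.246, 0.601, 0.231] pointing down, gripper open.
Joint ranges: [-2.61, 2.61], [-1.02, 2.33], [0.03, 2.71], [-1.35, 4.49], [0.32, 2.68], [-2.91, 2.91]. Speed limits (rad/s): [2.57, 2.57, 3.14, 3.14, 3.14, 3.14].

### API

Orientations are given as a unit quaternion [w, x, y, z].
In Python, from station import r gives the robot as it stands.
- The arm moves only by the tool play_rows, never from a script. Its argument "moves" is a list of rows, each a list of 3 entries, a list of its own where there are three numbers: the shift along the tool's x, y, z in mm, then the turn about the tool's z in rad, then the finger opening in mm, from 0 to 85.4. A call has 1 to 20 rows; each row is the pose to reach, as a shift and turn from the pose commanded when the call began, along the tool's axes at that moment; what a row does not reach only later rows make up. A row lasts 1/8 s, in which the tool goes at most 62.5 mm and 10.7 degrees, less where a joint would pass 70% of its speed; a pose out of reach is approached as far as the arm can. A call with a gripper value outside its range is refused whole. The fingers move at their own pace and stop on an object; "force" is the grip in N (left out, the last holds). Time passes only in rows, so rows that repeat a pose let the fingers close. It gives the time, the measured TCP pose, the force and the opening at its end, in the units of the state.
- r.get_obs(): the state, without advancing time (a new reading comes with each control period).
- r.camera(name): name is "scene" or "top" or "wrist"; returns a dict with "frame" (384x512x3 uint8, red, green, blue), "intrinsics" (3x3 intrinsics, pixels), "rvec" (rotation vector, rad) and "tvec" (3), from world to camera coordinates, as OpenCV has them. Camera axes: x right, y down, z forward; pixel columns grow to the right and rows downward; lengths in m; the calibration is good to about 2 mm. A picture is of the moment at which its call begins. There is no depth.
- r.job_done(): hands the job in, once; it reports no verdict.
Trained networks look in a picture, given as the dict that the camera call returned (one of the last four; its "shot" number tells which), for a name from the list of things; names that differ only in an ending like _2 or _b are one class to them, and where a whole thing is asked for, a point or a joint stands for the part that bears it (a point fixed in the world has none). Each returns a list of dicts, best first, with "score" (0 to 1); they miss things now and then, are a little off and sometimes report something else, mostly with a low value. They report only what shows in the picture. A call takes as long as a camera call. They do not tell look-alikes from the thing itself.
- r.search_frame(query, picture): "uv" ([column, row] in pixels, amid what is visible of it).
- r.silhouettes(query, picture): "pixels" (384x512 bool, what is visible of it) and "uv" ([column, row] in pixels, amid what is visible of it).
- r.mark_of(query, picture): "uv" ([column, row] in pixels: a listed point, or the origin of a listed thing).
The state is a dict: "time": time; "qpos": joint angles; "qd": joint speeds; "joint_efforts": joint torques, N m; "tool_pos": TCP position; "orientation": TCP orientation; "contact_force": force on the tool from outside, world axes, zero at the start; "moment": the same for the moment, N m; "opening": finger opening in m.
Only numpy, scipy, OpenCV 4.12 (cv2) and the standard library are available. Lean on these libraries where they do the work, as an engineer would, in place of code of your own. Each camera call takes 0.05 s, during which the arm holds its last target.

## Working session

There is one attempt and no reset: what is moved stays moved. The work goes in short steps, Python scripts to look and compute and a tool call to move; the robot and the scene stay as the last step left them, time stands still between calls to the robot, and variables do not carry over. Pictures are saved under pics/ and viewed, and the job is handed in when it is done.

Besides the shell and the picture viewer there is one more tool, called by a JSON object that holds its "api" and its "payload". play_rows: Moves the arm, as the interface text tells. Its arguments: {"type":"object","properties":{"moves":{"type":"array"},"force":{"type":"number"}},"required":["moves"]}

```bash
ls -la; mkdir -p pics
cat > look.py <<'E'
import sys,cv2
from station import r
def save(n,f):
    p=r.camera(n); cv2.imwrite(f"pics/{f}.png",cv2.cvtColor(p["frame"],cv2.COLOR_RGB2BGR)); return p
E
python3 - <<'E'
from look import *
import numpy as np
print(r.get_obs(), r.grip_point_offset)
for n in ["scene","top","wrist"]:
    p=save(n,n+"0"); print(n,p["intrinsics"].tolist(),p["rvec"],p["tvec"],p["shot"])
    for q in ["cell","reader","tray","flask_a","calculator"]:
        print(q,[(np.round(d["uv"]).tolist(),round(d["score"],2)) for d in r.search_frame(q,p)])
E
```

```text
total 12
drwxr-xr-x  3 agent agent 4096 Dec  7 13:48 .
drwxr-xr-x 23 root  root  4096 Dec  7 13:48 ..
drwxr-xr-x  2 agent agent 4096 Dec  7 13:48 pics
{'time': 0.0, 'qpos': array([ 1.09942723e+00,  1.24531551e-01,  1.65167257e+00,  1.44425514e-05,
        1.36747187e+00, -8.26143462e-02]), 'qd': array([-0.00140182,  0.00112822, -0.00185148,  0.00158236, -0.00012662,
       -0.00048375]), 'joint_efforts': array([-2.90819162e-04, -4.23615074e+01, -3.65451944e+01,  8.08301206e-05,
        7.06963852e-03, -2.50608110e-05]), 'tool_pos': array([0.2461312 , 0.60094681, 0.23003674]), 'orientation': array([ 5.00893076e-04,  8.30372687e-01,  5.57207426e-01, -9.13362177e-04]), 'contact_force': array([-0.55500797,  0.88136836,  0.24067907]), 'moment': array([-0.01519845,  0.03067984,  0.01476848]), 'opening': 0.0851654016279009} 0.0187
scene [[476.34494295983853, 0.0, 257.4508383342059], [0.0, 476.34494295983853, 182.9355279346081], [0.0, 0.0, 1.0]] [ 1.80781841  1.95236892 -0.64227027] [ 0.20130918 -0.31923344  1.39495825] 1
cell [([256.0, 174.0], 0.94), ([234.0, 129.0], 0.73), ([344.0, 170.0],
[... 221 characters left out ...]
1277499434336], [0.0, 471.6363258897478, 199.22263197261046], [0.0, 0.0, 1.0]] [ 2.21658787 -2.18215961  0.08927658] [-0.16224001  0.44579907  1.08616806] 2
cell [([290.0, 276.0], 0.93), ([166.0, 226.0], 0.86), ([332.0, 300.0], 0.68), ([262.0, 212.0], 0.58), ([116.0, 180.0], 0.34)]
reader [([63.0, 177.0], 0.61)]
tray [([278.0, 184.0], 0.74)]
flask_a [([293.0, 136.0], 0.79), ([247.0, 142.0], 0.7)]
calculator [([377.0, 171.0], 0.82)]
wrist [[280.4288848328189, 0.0, 254.81608739855238], [0.0, 280.4288848328189, 191.3451897836058], [0.0, 0.0, 1.0]] [-2.37888566 -1.5986469  -0.25731564] [-0.64986463 -0.04150365  0.37957336] 3
cell []
reader [([99.0, 372.0], 0.68)]
tray []
flask_a []
calculator []
```

View pics/scene0.png

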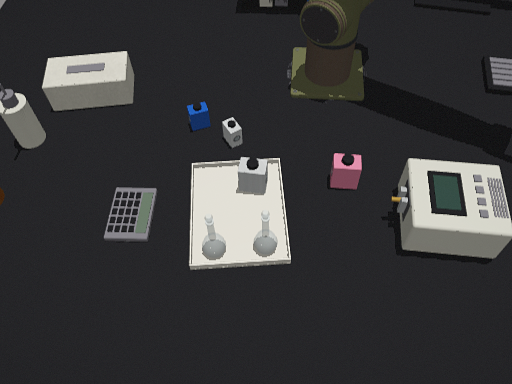

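View pics/top0.png

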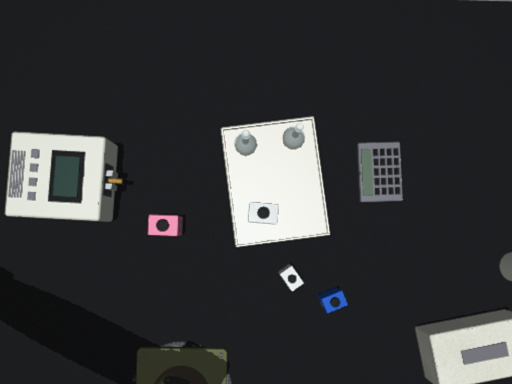

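View pics/wrist0.png

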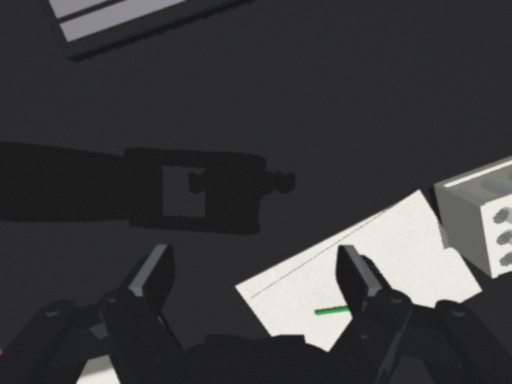

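```bash
cat >> look.py <<'E'
import numpy as np
from scipy.optimize import least_squares, minimize
def RT(p): return cv2.Rodrigues(np.array(p["rvec"],float))[0],np.array(p["tvec"],float).ravel()
def ray(p,uv):
    R,t=RT(p);K=p["intrinsics"];d=R.T@np.linalg.inv(K)@np.array([uv[0],uv[1],1.]);return -R.T@t,d/np.linalg.norm(d)
def atz(p,uv,z):
    c,d=ray(p,uv);return c+d*(z-c[2])/d[2]
def proj(p,X):
    return cv2.projectPoints(np.array(X,float).reshape(-1,1,3),np.array(p["rvec"],float),np.array(p["tvec"],float),p["intrinsics"],None)[0].reshape(-1,2)
def tri(L):
    A=np.zeros((3,3));b=np.zeros(3)
    for p,uv in L:
        c,d=ray(p,uv);M=np.eye(3)-np.outer(d,d);A+=M;b+=M@c
    X=np.linalg.solve(A,b);return X,[np.linalg.norm(proj(p,X)[0]-uv) for p,uv in L]
E
python3 - <<'E'
from look import *
import pickle
s=r.camera("scene");t=r.camera("top")
D={'s':s,'t':t,'m':{}}
for q in ["cell","cell_center","tray","reader","stop","plunger_tip","flask_a","calculator"]:
    a=r.mark_of(q,s);b=r.mark_of(q,t)
    print(q,[(np.round(d["uv"],1).tolist(),round(d["score"],2)) for d in a],[(np.round(d["uv"],1).tolist(),round(d["score"],2)) for d in b])
    if a and b and q in("tray","reader","stop","plunger_tip"): print("   tri",tri([(s,a[0]["uv"]),(t,b[0]["uv"])]))
for q in ["cell","reader","tray"]:
    for n,p in (('s',s),('t',t)):
        D['m'][q,n]=[(d["uv"],d["score"],d["pixels"]) for d in r.silhouettes(q,p)]
        print(q,n,[(np.round(d[0]).tolist(),d[1],d[2].sum()) for d in D['m'][q,n]])
pickle.dump(D,open("d.pkl","wb"))
f=cv2.cvtColor(t["frame"],cv2.COLOR_RGB2BGR)
cv2.imwrite("pics/crop1.png",np.hstack([cv2.resize(f[190:310,210:360],None,fx=4,fy=4,interpolation=2)])[:600,:800])
cv2.imwrite("pics/crop2.png",cv2.resize(f[120:240,60:190],None,fx=4,fy=4,interpolation=2))
g=cv2.cvtColor(s["frame"],cv2.COLOR_RGB2BGR)
cv2.imwrite("pics/crop3.png",cv2.resize(g[100:220,180:370],None,fx=4,fy=4,interpolation=2))
E
```

```text
cell [([234.3, 140.1], 0.72), ([198.7, 122.2], 0.7), ([255.6, 188.4], 0.63)] [([261.5, 212.0], 0.98), ([166.0, 223.6], 0.92), ([329.4, 296.0], 0.8), ([287.4, 271.9], 0.67)]
cell_center [([232.0, 134.1], 0.67), ([346.0, 175.2], 0.63), ([198.3, 119.6], 0.6), ([215.0, 246.0], 0.46)] [([167.7, 221.5], 0.87), ([289.9, 275.5], 0.69), ([261.2, 215.1], 0.67), ([330.6, 300.1], 0.56)]
tray [([236.8, 207.7], 0.74)] [([277.0, 181.9], 0.6)]
   tri (array([ 0.48980426, -0.21246637,  0.01471975]), [np.float64(1.1312427083798589), np.float64(1.1281348023155888)])
reader [([389.3, 218.7], 0.63)] [([124.0, 182.1], 0.69), ([377.3, 171.0], 0.51)]
   tri (array([ 0.48488708,  0.14537107, -0.00055056]), [np.float64(0.07166600459548607), np.float64(0.070473070805678)])
stop [([260.0, 246.5], 0.67), ([397.0, 196.2], 0.46), ([253.3, 181.7], 0.27)] [([115.2, 176.2], 0.6)]
   tri (array([ 0.55320216, -0.00782651,  0.111869  ]), [np.float64(75.47958285512064), np.float64(74.94406661394332)])
plunger_tip [([392.5, 197.3], 0.36)] [([243.5, 146.6], 0.47), ([120.6, 178.9], 0.45)]
   tri (array([ 0.56664169, -0.0230
[... 152 characters left out ...]
46.0], 0.95), ([291.2, 142.4], 0.65)]
calculator [([133.0, 214.1], 0.58)] [([378.2, 171.6], 0.58)]
cell s [([346.0, 174.0], 0.79, np.int64(995)), ([256.0, 173.0], 0.75, np.int64(990)), ([452.0, 209.0], 0.7, np.int64(10024)), ([234.0, 132.0], 0.67, np.int64(449)), ([232.0, 213.0], 0.28, np.int64(8166))]
cell t [([333.0, 301.0], 0.87, np.int64(502)), ([166.0, 221.0], 0.65, np.int64(678)), ([288.0, 273.0], 0.59, np.int64(368)), ([265.0, 210.0], 0.56, np.int64(582))]
reader s [([454.0, 210.0], 0.92, np.int64(9963)), ([394.0, 199.0], 0.57, np.int64(36))]
reader t [([63.0, 178.0], 0.94, np.int64(8943))]
tray s [([231.0, 210.0], 0.95, np.int64(7768))]
tray t [([279.0, 181.0], 0.95, np.int64(9560))]
```

View pics/crop1.png

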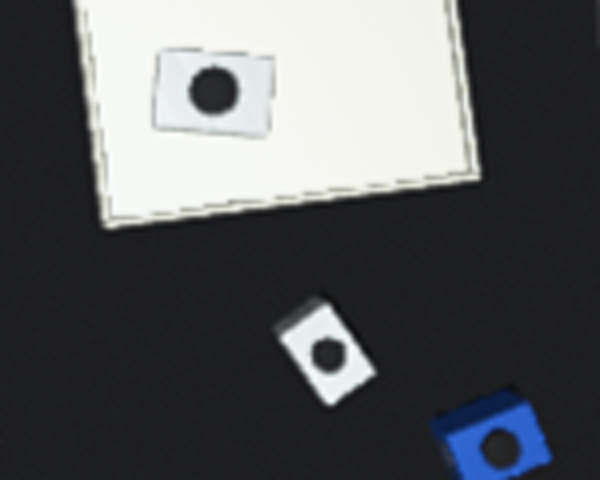

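View pics/crop2.png

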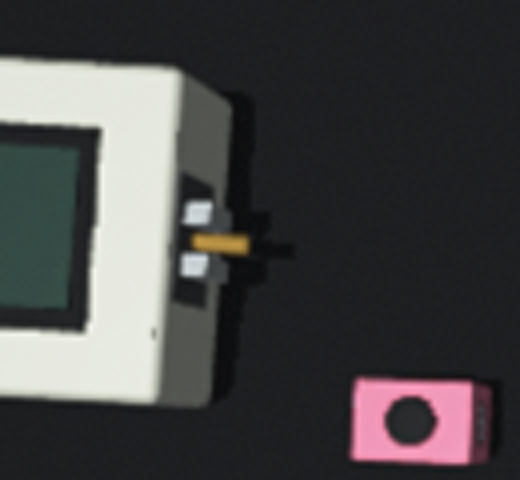

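View pics/crop3.png

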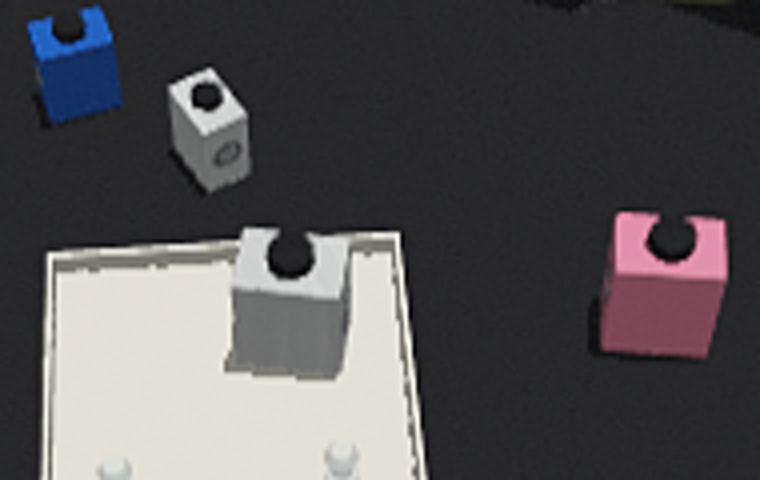

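```bash
python3 - <<'E'
from look import *
import pickle
D=pickle.load(open("d.pkl","rb"));s,t=D['s'],D['t']
P=lambda a,b:(210+a/4,190+b/4)
c=[atz(t,P(*u),.084) for u in [(160,49),(275,58),(266,137),(152,128)]]
print("cell corners",np.round(c,4).tolist(), "mean",np.mean(c,0),"cap",atz(t,P(214,90),.096))
S=lambda a,b:(180+a/4,100+b/4)
c2=[atz(s,S(*u),.084) for u in [(243,228),(350,236),(340,299),(235,286)]]
print("scene",np.round(c2,4).tolist(),np.mean(c2,0),"cap",atz(s,S(291,250),.096))
for cc in (c,c2):
  for a,b in((0,1),(3,2),(3,0),(2,1)): 
    v=cc[b]-cc[a];print(np.linalg.norm(v[:2]),np.degrees(np.arctan2(v[1],v[0])))
Q=lambda a,b:(60+a/4,120+b/4)
e=[atz(t,Q(183,68),.118),atz(t,Q(160,403),.118)];v=e[0]-e[1];print("reader edge",e,np.degrees(np.arctan2(v[1],v[0])),np.linalg.norm(v))
print("tip",atz(t,Q(250,245),.075)," padtops front mid", atz(t,Q(211,212),.097),atz(t,Q(207,265),.097))
m=D['m']['reader','t'][0][2].astype(np.uint8)
print("tray corners t", [np.round(atz(t,u,.02),4).tolist() for u in [(221,127),(314,117.5),(329.5,234.5),(236.5,246.5)]])
print("pink",atz(t,Q(410,420),.092), "flasks",atz(s,(264,245),.03),atz(s,(213,248),.03))
E
python3 - <<'E'
import cv2
f=cv2.imread("pics/scene0.png");cv2.imwrite("pics/crop4.png",cv2.resize(f[150:260,380:512],None,fx=5,fy=5,interpolation=2))
E
```

```text
cell corners [[0.4374, -0.1514, 0.084], [0.4334, -0.2144, 0.084], [0.3902, -0.21, 0.084], [0.3941, -0.1477, 0.084]] mean [ 0.41376278 -0.18087587  0.084     ] cap [ 0.41497215 -0.1807007   0.096     ]
scene [[0.3933, -0.2073, 0.084], [0.395, -0.1446, 0.084], [0.4408, -0.1471, 0.084], [0.4358, -0.2075, 0.084]] [ 0.41622906 -0.17662893  0.084     ] cap [ 0.41693924 -0.17679541  0.096     ]
0.06317914848103796 -93.55650263433871
0.06246501830605917 -93.63194753432458
0.0433995886620392 -4.903336500709146
0.04350443165050348 -5.841160400128375
0.06271935612606179 88.50403536338946
0.060655317552329224 85.24583227098836
0.042433651293261127 179.7004614092538
0.04588953484831349 176.9105838338241
reader edge [array([0.56914935, 0.15732433, 0.118     ]), array([0.39152072, 0.16329937, 0.118     ])] -1.9265816037175147 0.1777290877454184
tip [0.47962312 0.12991926 0.075     ]  padtops front mid [0.49502489 0.1458086  0.097     ] [0.46632151 0.14700303 0.097     ]
tray corners t [[0.6165, -0.0818, 0.02], [0.6434, -0.3003, 0.02], [0.3689, -0.3382, 0.02], [0.338, -0.1228, 0.02]]
pink [0.38471689 0.03676554 0.092     ] flasks [ 0.59093083 -0.13849269  0.03      ] [ 0.60635201 -0.24848707  0.03      ]
```

View pics/crop4.png

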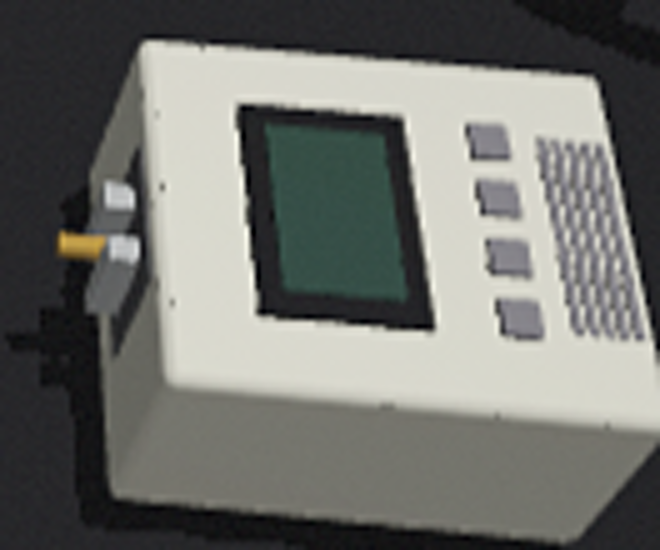

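```bash
cat >> look.py <<'E'
def go(x,y,z,yaw=None,obs=None):
    """shift mm in tool axes and turn for target TCP & jaw-axis yaw (deg, mod 180)"""
    from scipy.spatial.transform import Rotation as Rn
    o=obs or r.get_obs();q=o["orientation"];R=Rn.from_quat([q[1],q[2],q[3],q[0]]).as_matrix()
    d=R.T@(np.array([x,y,z])-o["tool_pos"])*1000
    y0=np.degrees(np.arctan2(R[1,0],R[0,0]));turn=0
    if yaw is not None:
        turn=-np.radians((yaw-y0+90)%180-90)
    print("t",round(o["time"],2),"tcp",np.round(o["tool_pos"],4),"yaw",round(y0,2),"tilt",np.round(R[:,2],4),"q",np.round(o["qpos"],2),"F",np.round(o["contact_force"],1),"op",round(o["opening"]*1000,1),"| shift",np.round(d,1).tolist(),"turn",round(turn,4))
E
python3 -c "
from look import *
go(.415,-.179,.19,-3.6)"
```

```text
t 2.1 tcp [0.2464 0.6015 0.2313] yaw 67.73 tilt [-0.  0. -1.] q [ 1.1   0.12  1.65  0.    1.37 -0.08] F [-0.3  0.1 -0.1] op 85.3 | shift [-658.3, 451.9, 41.3] turn 1.2449
```

{"api": "play_rows", "payload": {"moves": [[[-658,452,41],1.245,85],[[-658,452,41],1.245,85],[[-658,452,41],1.245,85],[[-658,452,41],1.245,85],[[-658,452,41],1.245,85],[[-658,452,41],1.245,85],[[-658,452,41],1.245,85],[[-658,452,41],1.245,85],[[-658,452,41],1.245,85],[[-658,452,41],1.245,85],[[-658,452,41],1.245,85],[[-658,452,41],1.245,85],[[-658,452,41],1.245,85],[[-658,452,41],1.245,85],[[-658,452,41],1.245,85],[[-658,452,41],1.245,85],[[-658,452,41],1.245,85],[[-658,452,41],1.245,85]], "force": 25}}

```text
time: 4.35
tool_pos: [0.4153, -0.1781, 0.1905]
orientation: [0.0, 1.0, -0.031, 0.0]
contact_force: [-0.1, -0.5, -0.0]
opening: 0.0849
```

```bash
python3 -c "
from look import *
go(.415,-.179,.04,-3.6)
p=save('wrist','w1')
import pickle;pickle.dump(p,open('w1.pkl','wb'))"
```

```text
t 4.35 tcp [ 0.4153 -0.1781  0.1905] yaw -3.54 tilt [ 4.e-04 -2.e-04 -1.e+00] q [-0.52 -0.31  2.12 -0.    1.33 -0.46] F [-0.1 -0.5 -0. ] op 84.9 | shift [-0.3, 0.9, 150.5] turn 0.0011
```

View pics/w1.png

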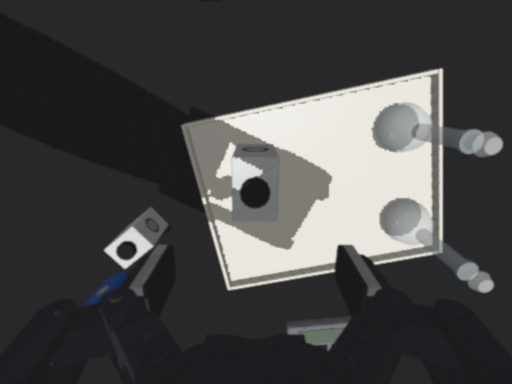

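```bash
python3 -c "
from look import *
import pickle
p=pickle.load(open('w1.pkl','rb'))
f=cv2.cvtColor(p['frame'],cv2.COLOR_RGB2BGR)
cv2.imwrite('pics/w1c.png',cv2.resize(f[130:240,210:300],None,fx=5,fy=5,interpolation=2))
print('cap',atz(p,(255.5,193),.096),proj(p,[.4153,-.1781,.1]))
"
```

```text
cap [ 0.41603648 -0.17767821  0.096     ] [[254.7031379  194.95552932]]
```

View pics/w1c.png

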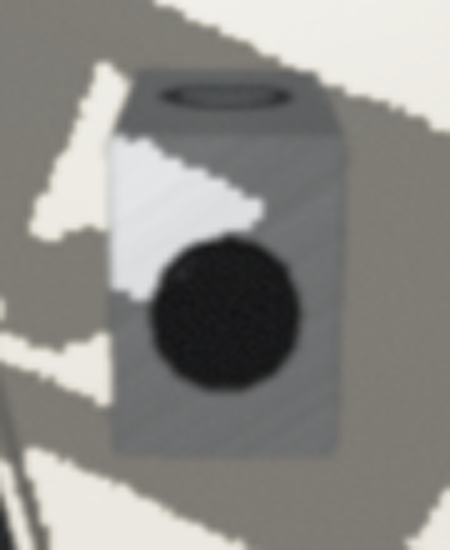

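{"api": "play_rows", "payload": {"moves": [[[0.5,0,60],0,85],[[0.5,0,110],0,85],[[0.5,0,140],0,85],[[0.5,0,150],0,85],[[0.5,0,150],0,60],[[0.5,0,150],0,40],[[0.5,0,150],0,40],[[0.5,0,150],0,40],[[0.5,0,150],0,40],[[0.5,0,150],0,40],[[0.5,0,150],0,40]], "force": 25}}

```text
time: 5.78
tool_pos: [0.4171, -0.1796, 0.0422]
orientation: [0.001, 1.0, -0.031, 0.001]
contact_force: [-0.4, 0.4, 6.2]
opening: 0.0439
```

{"api": "play_rows", "payload": {"moves": [[[0,0,-15],0,40],[[0,0,-40],0,40],[[0,0,-70],0,40],[[0,0,-90],0,40],[[0,0,-100],0,40],[[0,0,-100],0,40],[[0,0,-100],0,40]]}}

```text
time: 6.65
tool_pos: [0.415, -0.1784, 0.1392]
orientation: [-0.001, 1.0, -0.032, -0.001]
contact_force: [-0.3, -0.3, -2.1]
opening: 0.0437
```

```bash
python3 -c "
from look import *
p=save('scene','s2')
f=cv2.cvtColor(p['frame'],cv2.COLOR_RGB2BGR)
cv2.imwrite('pics/s2c.png',cv2.resize(f[60:230,170:370],None,fx=4,fy=4,interpolation=2)[:600])
go(.45,-.05,.15,8.4)
"
```

```text
t 6.7 tcp [ 0.415  -0.1783  0.139 ] yaw -3.61 tilt [-0.002   0.0012 -1.    ] q [-0.52 -0.25  2.17  0.    1.23 -0.46] F [-0.3 -0.1 -2.5] op 43.7 | shift [26.8, -130.3, -10.9] turn -0.2096
```

View pics/s2c.png

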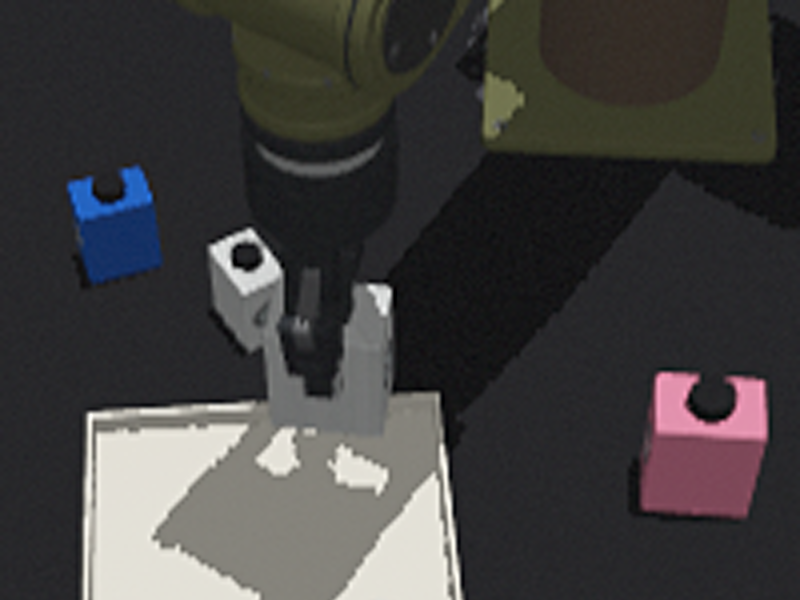

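```bash
python3 -c "
from look import *
go(.45,-.062,.139,8.4)"
```

```text
t 6.7 tcp [ 0.415  -0.1783  0.139 ] yaw -3.61 tilt [-0.002   0.0012 -1.    ] q [-0.52 -0.25  2.17  0.    1.23 -0.46] F [-0.3 -0.1 -2.5] op 43.7 | shift [27.6, -118.3, 0.1] turn -0.2096
```

{"api": "play_rows", "payload": {"moves": [[[7,-30,0],-0.07,40],[[14,-60,0],-0.14,40],[[21,-90,0],-0.21,40],[[27.6,-118,0],-0.21,40],[[27.6,-118,0],-0.21,40],[[27.6,-118,40],-0.21,40],[[27.6,-118,75],-0.21,40],[[27.6,-118,92],-0.21,40],[[27.6,-118,94],-0.21,40],[[27.6,-118,94],-0.21,40]]}}

```text
time: 7.95
tool_pos: [0.4517, -0.0632, 0.0474]
orientation: [0.0, 0.997, 0.073, 0.001]
contact_force: [-0.4, 0.6, -2.7]
opening: 0.0435
```

```bash
python3 -c "
from look import *
go(.45,-.062,.044,8.4)
p=save('scene','s3');q=save('top','t3')
f=cv2.cvtColor(p['frame'],cv2.COLOR_RGB2BGR)[110:230,220:370]
g=cv2.cvtColor(q['frame'],cv2.COLOR_RGB2BGR)[150:270,150:300]
cv2.imwrite('pics/s3c.png',cv2.resize(np.vstack([f,g])[:],None,fx=2.5,fy=2.5,interpolation=2))
"
```

```text
t 7.95 tcp [ 0.4517 -0.0632  0.0474] yaw 8.4 tilt [ 1.7e-03 -5.0e-04 -1.0e+00] q [-0.26 -0.12  2.22 -0.    1.03 -0.4 ] F [-0.4  0.6 -2.7] op 43.5 | shift [-1.5, -1.5, 3.4] turn 0.0001
```

View pics/s3c.png

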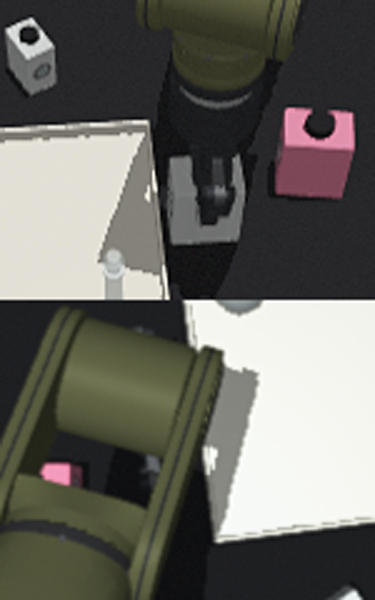

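{"api": "play_rows", "payload": {"moves": [[[0,6,1],0,40],[[0,12,1],0,40],[[0,15,-1],0,40],[[0,18,-2],0,40],[[0,21,-3],0,40],[[0,24,-4],0,40],[[0,27,-5],0,40],[[0,30,-6],0,40],[[0,33,-7],0,40],[[0,33,-7],0,40]]}}

```text
time: 9.3
tool_pos: [0.4554, -0.0948, 0.0533]
orientation: [-0.001, 0.997, 0.073, -0.0]
contact_force: [-0.1, 4.5, -2.6]
opening: 0.0437
```

```bash
python3 -c "
from look import *
go(.45,-.062,.044,8.4)
p=save('scene','s4')
f=cv2.cvtColor(p['frame'],cv2.COLOR_RGB2BGR)[110:230,220:370]
cv2.imwrite('pics/s4c.png',cv2.resize(f,None,fx=5,fy=5,interpolation=2))
"
```

```text
t 9.3 tcp [ 0.4554 -0.0948  0.0533] yaw 8.37 tilt [-6.0e-04  2.4e-03 -1.0e+00] q [-0.32 -0.1   2.2   0.    1.05 -0.47] F [-0.1  4.5 -2.6] op 43.7 | shift [-0.5, -33.2, 9.4] turn -0.0006
```

View pics/s4c.png

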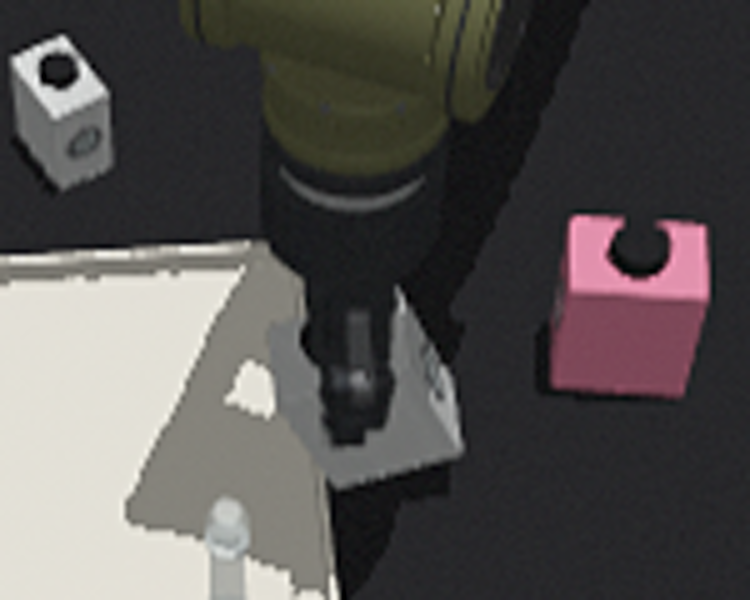

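{"api": "play_rows", "payload": {"moves": [[[0,3,-0.5],0,40],[[0,6,-1],0,40],[[0,9,-1],0,40],[[0,12,-1],0,40],[[0,15,0],0,40],[[0,18,0],0,40],[[0,20,0],0,40],[[0,20,0],0,40]]}}

```text
time: 10.35
tool_pos: [0.4582, -0.1146, 0.0533]
orientation: [-0.001, 0.997, 0.073, -0.0]
contact_force: [-1.1, 3.9, -1.0]
opening: 0.0439
```

```bash
python3 -c "
from look import *
go(.45,-.062,.044,8.4)
p=save('scene','s5')
f=cv2.cvtColor(p['frame'],cv2.COLOR_RGB2BGR)[110:230,220:370]
cv2.imwrite('pics/s5c.png',cv2.resize(f,None,fx=5,fy=5,interpolation=2))
"
```

```text
t 10.35 tcp [ 0.4582 -0.1146  0.0533] yaw 8.38 tilt [-8.e-04  2.e-03 -1.e+00] q [-0.36 -0.09  2.18  0.    1.05 -0.51] F [-1.1  3.9 -1. ] op 43.9 | shift [-0.5, -53.2, 9.4] turn -0.0003
```

View pics/s5c.png

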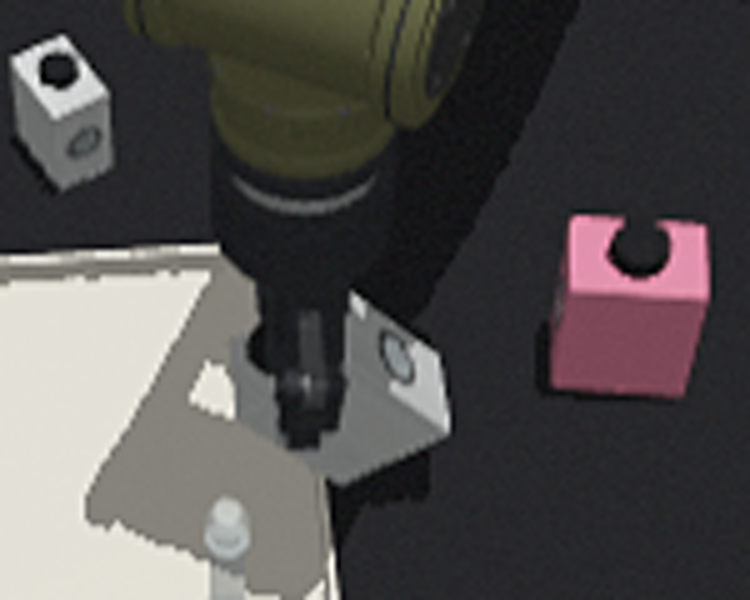

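```bash
cat >> look.py <<'E'
def onplane(p,uv,P0,nrm):
    c,d=ray(p,uv);return c+d*((P0-c)@nrm)/(d@nrm)
def sideang(p,uvs,tcp,yaw):
    """angles of lines in the vertical plane of the near (+u) cell side"""
    a=np.radians(yaw);u=np.array([np.cos(a),np.sin(a),0]);n=np.array([-np.sin(a),np.cos(a),0])
    P=[onplane(p,x,np.array(tcp)+u*.022,u) for x in uvs]
    return [(round(float((q-tcp)@n*1000),1),round(float(q[2]*1000),1)) for q in P]
E
python3 -c "
from look import *
p=r.camera('scene')
C=lambda x,y:(220+x/5,110+y/5)
a=sideang(p,[C(343,487),C(450,431),C(345,345)],[.4582,-.1146,.0533],8.4);print(a)
f=lambda a,b:np.degrees(np.arctan2(b[1]-a[1],b[0]-a[0]))
print(f(a[0],a[1]),f(a[1],a[2])-90)
"
```

```text
[(22.4, 9.1), (69.8, 50.8), (19.1, 122.8)]
41.339601452124576 35.151929857354034
```

{"api": "play_rows", "payload": {"moves": [[[0,2,0.3],0,40],[[0,4,0.5],0,40],[[0,5,0.5],0,40],[[0,5,0],0,40],[[0,5,-15],0,40],[[0,5,-40],0,40],[[0,5,-65],0,40],[[0,5,-75],0,40],[[0,5,-75],0,40],[[0,5,-75],0,40]]}}

```text
time: 11.7
tool_pos: [0.4585, -0.12, 0.1273]
orientation: [-0.0, 0.997, 0.073, -0.001]
contact_force: [-0.1, -0.0, -3.4]
opening: 0.0442
```

```bash
python3 -c "
from look import *
go(.45,-.062,.044,8.4)
p=save('scene','s6')
f=cv2.cvtColor(p['frame'],cv2.COLOR_RGB2BGR)[90:210,210:360]
cv2.imwrite('pics/s6c.png',cv2.resize(f,None,fx=5,fy=5,interpolation=2))
"
```

```text
t 11.7 tcp [ 0.4585 -0.12    0.1273] yaw 8.42 tilt [-1.6e-03  4.0e-04 -1.0e+00] q [-0.37 -0.18  2.13 -0.    1.2  -0.52] F [-0.1 -0.  -3.4] op 44.2 | shift [0.2, -58.6, 83.4] turn 0.0003
```

View pics/s6c.png

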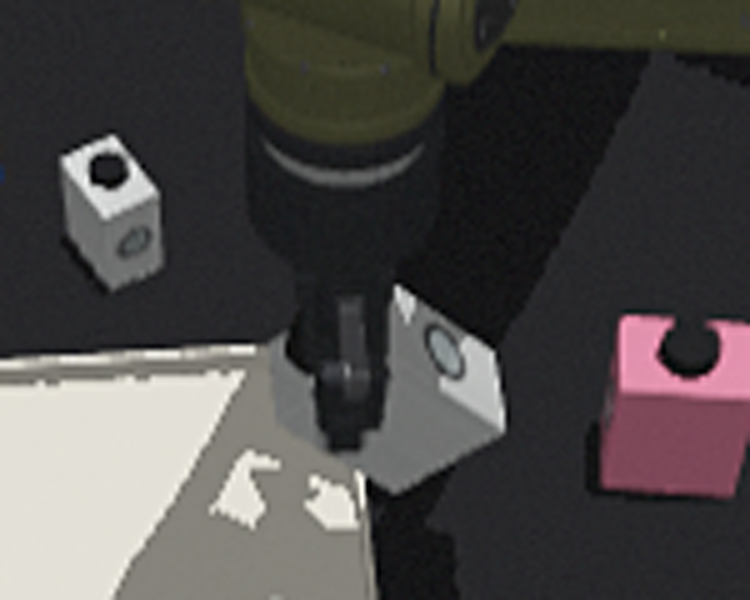

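```bash
python3 -c "
from look import *
p=r.camera('scene')
C=lambda x,y:(210+x/5,90+y/5)
a=sideang(p,[C(398,494),C(506,430),C(386,347)],[.4585,-.12,.1273],8.4);print(a)
f=lambda a,b:np.degrees(np.arctan2(b[1]-a[1],b[0]-a[0]))
print(f(a[0],a[1]),f(a[1],a[2])-90)
"
```

```text
[(27.3, 84.9), (72.1, 128.0), (18.3, 190.6)]
43.89202862735407 40.676584719294254
```

{"api": "play_rows", "payload": {"moves": [[[0,0,0],0,40],[[0,0,0],0,40],[[0,0,0],0,40],[[0,0,0],0,40],[[0,0,0],0,40],[[0,0,0],0,40],[[0,0,0],0,40],[[0,0,0],0,40],[[0,15,0],0,40],[[0,30,0],0,40],[[0,30,20],0,40],[[0,30,45],0,40],[[0,30,62],0,40],[[0,30,68],0,40],[[0,30,68],0,40]]}}

```text
time: 13.68
tool_pos: [0.4637, -0.15, 0.0603]
orientation: [-0.0, 0.997, 0.073, -0.0]
contact_force: [0.1, -0.6, -3.0]
opening: 0.0439
```

```bash
python3 -c "
from look import *
go(.45,-.062,.06,8.4)
p=save('scene','s7')
f=cv2.cvtColor(p['frame'],cv2.COLOR_RGB2BGR)[110:230,200:350]
cv2.imwrite('pics/s7c.png',cv2.resize(f,None,fx=5,fy=5,interpolation=2))
"
```

```text
t 13.68 tcp [ 0.4637 -0.15    0.0603] yaw 8.42 tilt [-3.e-04  1.e-04 -1.e+00] q [-0.42 -0.06  2.15 -0.    1.06 -0.57] F [ 0.1 -0.6 -3. ] op 43.9 | shift [-0.6, -89.1, 0.3] turn 0.0003
```

View pics/s7c.png

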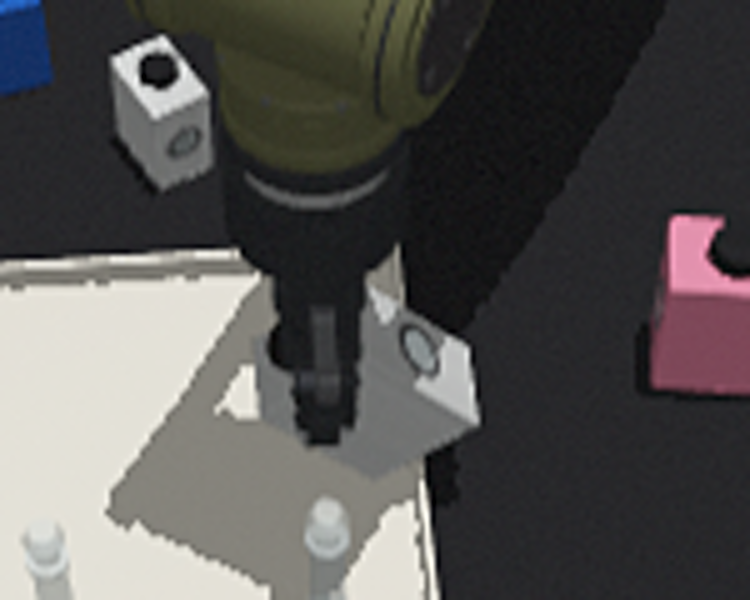

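{"api": "play_rows", "payload": {"moves": [[[0,-5,2],0,40],[[0,-10,2],0,40],[[0,-13,1],0,40],[[0,-16,0],0,40],[[0,-19,-1],0,40],[[0,-22,-2],0,40],[[0,-25,-3],0,40],[[0,-26,-3],0,40],[[0,-26,-3],0,40]]}}

```text
time: 14.85
tool_pos: [0.4597, -0.124, 0.0632]
orientation: [-0.0, 0.997, 0.073, -0.0]
contact_force: [-0.3, 0.2, -1.9]
opening: 0.0438
```

```bash
python3 -c "
from look import *
go(.45,-.062,.06,8.4)
p=save('scene','s8')
f=cv2.cvtColor(p['frame'],cv2.COLOR_RGB2BGR)[110:230,200:350]
cv2.imwrite('pics/s8c.png',cv2.resize(f,None,fx=5,fy=5,interpolation=2))
"
```

```text
t 14.85 tcp [ 0.4597 -0.124   0.0632] yaw 8.43 tilt [-2.e-04  1.e-04 -1.e+00] q [-0.38 -0.09  2.17  0.    1.06 -0.52] F [-0.3  0.2 -1.9] op 43.8 | shift [-0.5, -62.8, 3.2] turn 0.0005
```

View pics/s8c.png

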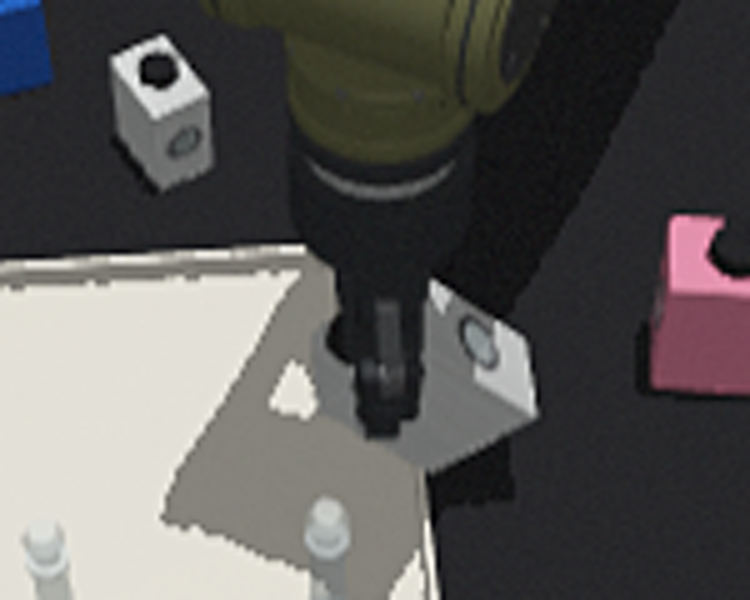

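{"api": "play_rows", "payload": {"moves": [[[0,0,-12],0,40],[[0,12,-12],0,40],[[0,26,-12],0,40],[[0,26,0],0,40],[[0,26,10],0,40],[[0,26,11],0,40],[[0,23,11],0,40],[[0,20,11],0,40],[[0,17,11],0,40],[[0,14,11],0,40],[[0,11,10.5],0,40],[[0,11,10.5],0,40]], "force": 20}}

```text
time: 16.4
tool_pos: [0.4624, -0.1365, 0.0545]
orientation: [0.002, 0.997, 0.074, 0.001]
contact_force: [-2.2, -4.6, 2.6]
opening: 0.044
```

```bash
python3 -c "
from look import *
go(.45,-.062,.06,8.4)
p=save('scene','s9')
f=cv2.cvtColor(p['frame'],cv2.COLOR_RGB2BGR)[110:230,200:350]
cv2.imwrite('pics/s9c.png',cv2.resize(f,None,fx=5,fy=5,interpolation=2))
"
```

```text
t 16.4 tcp [ 0.4624 -0.1365  0.0545] yaw 8.5 tilt [ 0.0019 -0.0042 -1.    ] q [-0.4  -0.07  2.16 -0.    1.04 -0.54] F [-2.2 -4.6  2.6] op 44.0 | shift [-1.2, -75.5, -5.8] turn 0.0017
```

View pics/s9c.png

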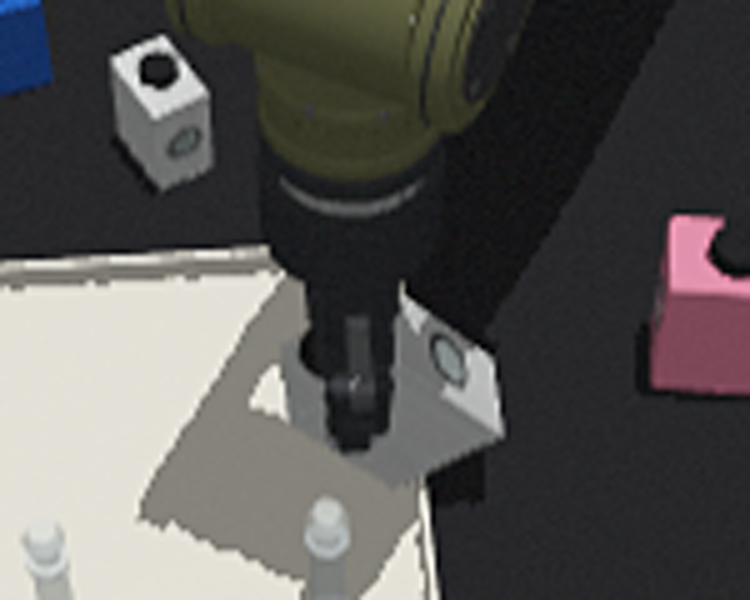

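{"api": "play_rows", "payload": {"moves": [[[0,-3,0],0,40],[[0,-6,-0.5],0,40],[[0,-9,-1.5],0,40],[[0,-12,-3],0,40],[[0,-15,-4],0,40],[[0,-15,-4],0,40]]}}

```text
time: 17.2
tool_pos: [0.4603, -0.1216, 0.0588]
orientation: [0.002, 0.997, 0.074, 0.001]
contact_force: [-1.7, -5.3, 4.0]
opening: 0.0439
```

```bash
python3 -c "
from look import *
go(.45,-.062,.06,8.4)
p=save('scene','s10')
f=cv2.cvtColor(p['frame'],cv2.COLOR_RGB2BGR)[110:230,200:350]
cv2.imwrite('pics/s10c.png',cv2.resize(f,None,fx=5,fy=5,interpolation=2))
"
```

```text
t 17.2 tcp [ 0.4603 -0.1216  0.0588] yaw 8.48 tilt [ 0.0024 -0.0039 -1.    ] q [-0.37 -0.09  2.18 -0.    1.05 -0.52] F [-1.7 -5.3  4. ] op 43.9 | shift [-1.4, -60.5, -1.5] turn 0.0014
```

View pics/s10c.png

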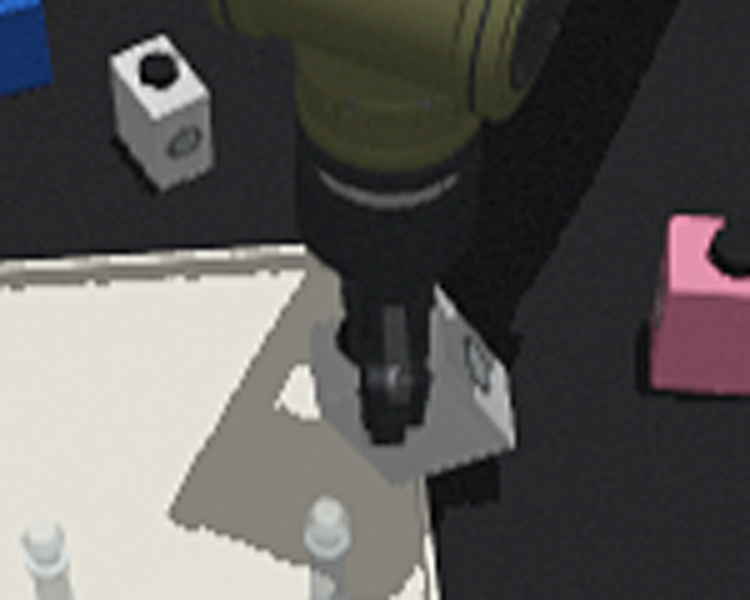

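{"api": "play_rows", "payload": {"moves": [[[0,-3,-1],0,40],[[0,-6,-2],0,40],[[0,-9,-2.5],0,40],[[0,-12,-3],0,40],[[0,-15,-3],0,40],[[0,-18,-3],0,40],[[0,-18,-3],0,40]]}}

```text
time: 18.12
tool_pos: [0.4575, -0.1021, 0.0605]
orientation: [0.0, 0.997, 0.073, 0.001]
contact_force: [3.2, -1.8, 5.6]
opening: 0.044
```

```bash
python3 -c "
from look import *
go(.45,-.062,.06,8.4)
p=save('scene','s11')
f=cv2.cvtColor(p['frame'],cv2.COLOR_RGB2BGR)[110:230,200:350]
cv2.imwrite('pics/s11c.png',cv2.resize(f,None,fx=5,fy=5,interpolation=2))
"
```

```text
t 18.12 tcp [ 0.4575 -0.1021  0.0605] yaw 8.43 tilt [ 2.2e-03  1.0e-04 -1.0e+00] q [-0.33 -0.11  2.19  0.    1.06 -0.48] F [ 3.2 -1.8  5.6] op 44.0 | shift [-1.5, -40.7, 0.5] turn 0.0005
```

View pics/s11c.png

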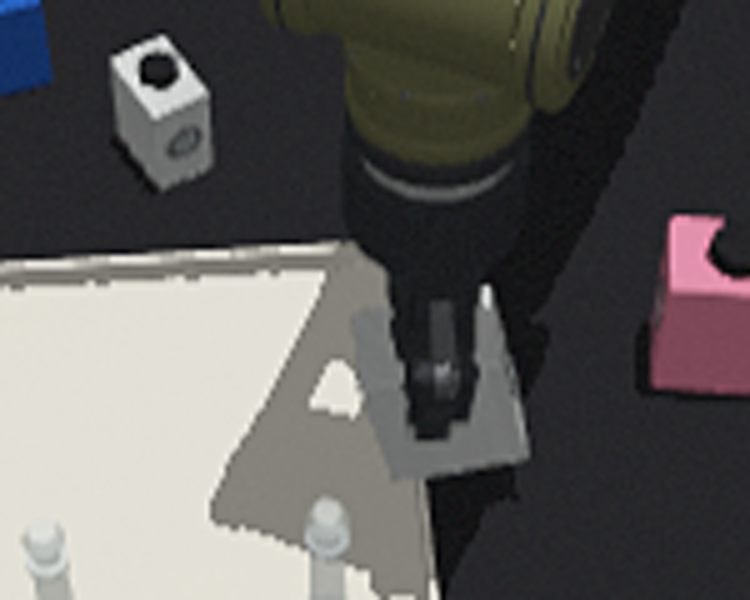

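{"api": "play_rows", "payload": {"moves": [[[0,-3,0],0,40],[[0,-6,0.5],0,40],[[0,-9,1],0,40],[[0,-12,2],0,40],[[0,-12,2],0,40]]}}

```text
time: 18.8
tool_pos: [0.4552, -0.0898, 0.0582]
orientation: [-0.0, 0.997, 0.074, 0.0]
contact_force: [2.5, -1.6, 5.8]
opening: 0.0438
```

```bash
python3 -c "
from look import *
go(.45,-.062,.06,8.4)
p=save('scene','s12')
f=cv2.cvtColor(p['frame'],cv2.COLOR_RGB2BGR)[110:230,200:350]
cv2.imwrite('pics/s12c.png',cv2.resize(f,None,fx=5,fy=5,interpolation=2))
"
```

```text
t 18.8 tcp [ 0.4552 -0.0898  0.0582] yaw 8.43 tilt [ 8.e-04  9.e-04 -1.e+00] q [-0.31 -0.12  2.2   0.    1.06 -0.46] F [ 2.5 -1.6  5.8] op 43.8 | shift [-1.1, -28.3, -1.8] turn 0.0006
```

View pics/s12c.png

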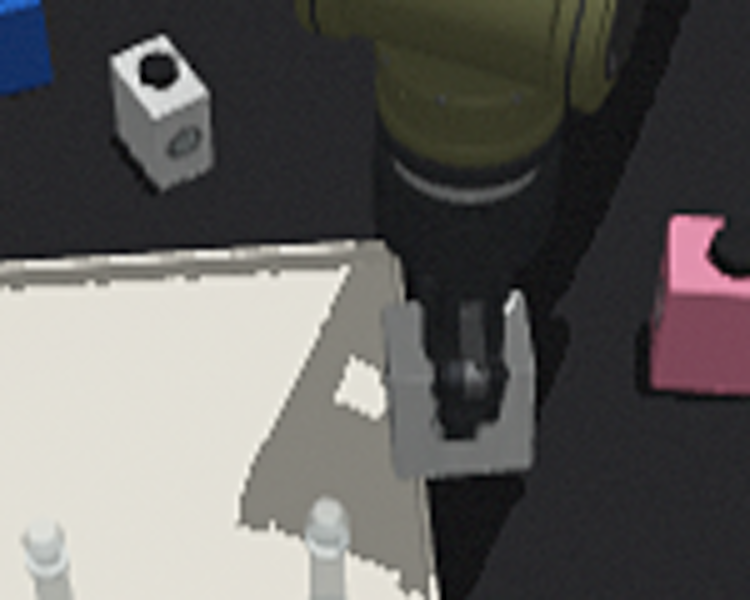

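{"api": "play_rows", "payload": {"moves": [[[0,0,-10],0,40],[[0,-20,-10],0,40],[[0,-45,-10],0,40],[[0,-45,0],0,40],[[0,-45,10],0,40],[[0,-45,16],0,40],[[0,-45,19],0,40],[[0,-45,20],0,40],[[0,-45,21],0,40],[[0,-45,21],0,40]]}}

```text
time: 20.1
tool_pos: [0.4486, -0.0463, 0.0386]
orientation: [-0.0, 0.997, 0.073, -0.001]
contact_force: [-5.9, 2.3, 10.0]
opening: 0.0436
```

```bash
python3 -c "
from look import *
go(.45,-.062,.036,8.4)
p=save('scene','s13')
f=cv2.cvtColor(p['frame'],cv2.COLOR_RGB2BGR)[110:230,230:380]
cv2.imwrite('pics/s13c.png',cv2.resize(f,None,fx=5,fy=5,interpolation=2))
"
```

```text
t 20.1 tcp [ 0.4486 -0.0463  0.0386] yaw 8.38 tilt [-1.1e-03  2.0e-04 -1.0e+00] q [-0.22 -0.11  2.24 -0.    1.02 -0.37] F [-5.9  2.3 10. ] op 43.6 | shift [-0.9, 15.7, 2.6] turn -0.0004
```

View pics/s13c.png

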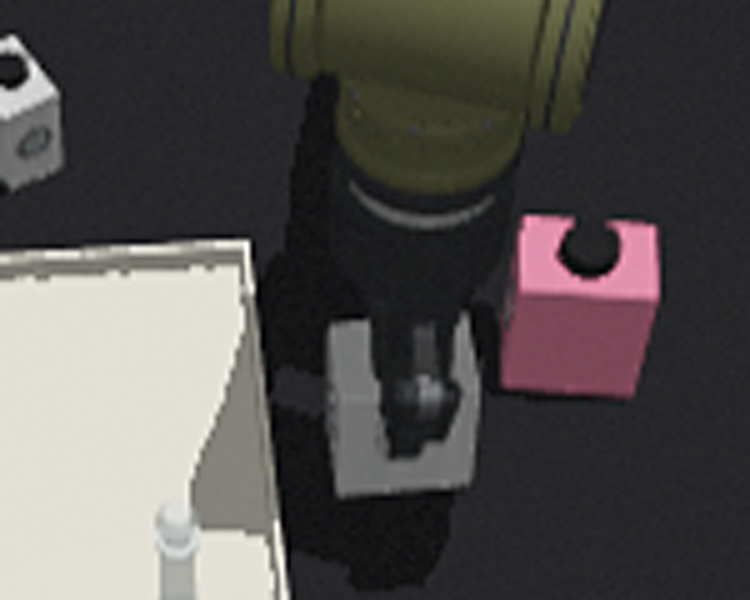

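{"api": "play_rows", "payload": {"moves": [[[0,0,1],0,40],[[0,0,2],0,40],[[0,0,2.5],0,40],[[0,0,2.5],0,40],[[0,0,2.5],0,40]]}}

```text
time: 20.78
tool_pos: [0.4493, -0.0461, 0.0383]
orientation: [-0.0, 0.997, 0.073, -0.001]
contact_force: [-12.0, 5.8, 25.0]
opening: 0.0439
```

{"api": "play_rows", "payload": {"moves": [[[0,0,0],0,40],[[0,0,-2],0,40],[[0,0,-2],0,40],[[0,0,-2],0,40]], "force": 70}}

```text
time: 21.28
tool_pos: [0.4496, -0.0463, 0.0385]
orientation: [-0.0, 0.997, 0.073, 0.001]
contact_force: [-3.0, 2.6, 10.8]
opening: 0.0434
```

```bash
python3 -c "
from look import *
go(.45,-.062,.036,8.4)
p=save('scene','s14')
f=cv2.cvtColor(p['frame'],cv2.COLOR_RGB2BGR)[130:230,280:350]
cv2.imwrite('pics/s14c.png',cv2.resize(f,None,fx=6,fy=6,interpolation=2))
"
```

```text
t 21.27 tcp [ 0.4496 -0.0463  0.0385] yaw 8.38 tilt [ 1.6e-03  2.0e-04 -1.0e+00] q [-0.22 -0.11  2.24  0.    1.01 -0.37] F [-3.   2.6 10.8] op 43.4 | shift [-1.9, 15.6, 2.5] turn -0.0004
```

View pics/s14c.png

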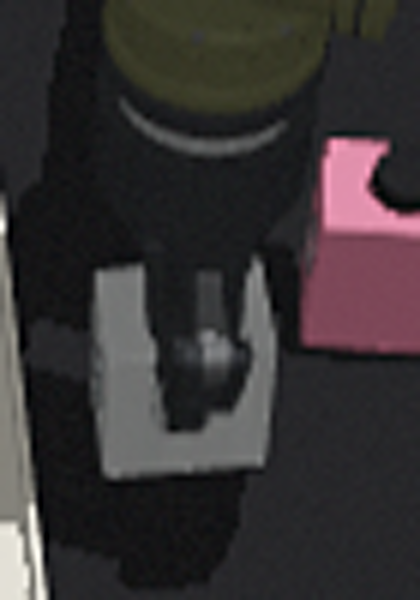

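```bash
python3 -c "
from look import *
p=r.camera('scene')
C=lambda x,y:(280+x/6,130+y/6)
o=r.get_obs()
a=sideang(p,[C(105,478),C(265,466),C(278,318),C(88,325)],o['tool_pos'],8.4);print(a)
"
```

```text
[(-25.1, -1.0), (38.1, 0.4), (33.0, 101.3), (-36.8, 104.3)]
```

```bash
python3 -c "
from look import *
go(.477,.053,.16,-2)"
```

```text
t 21.38 tcp [ 0.4497 -0.0463  0.0385] yaw 8.38 tilt [ 1.6e-03  2.0e-04 -1.0e+00] q [-0.22 -0.11  2.24  0.    1.01 -0.37] F [-3.5  2.5 10.8] op 43.0 | shift [41.7, -94.2, -121.4] turn 0.1811
```

{"api": "play_rows", "payload": {"moves": [[[0,0,-20],0,40],[[0,0,-50],0,40],[[0,0,-90],0,40],[[0,0,-121],0,40],[[10,-23,-122],0.06,40],[[21,-47,-122],0.12,40],[[32,-71,-122],0.181,40],[[41.5,-94,-122],0.181,40],[[41.5,-94,-122],0.181,40],[[41.5,-94,-122],0.181,40]]}}

```text
time: 22.62
tool_pos: [0.4753, 0.0526, 0.1579]
orientation: [0.0, 1.0, -0.017, -0.0]
contact_force: [0.6, -0.1, -3.0]
opening: 0.0435
```

```bash
python3 -c "
from look import *
import pickle
go(.477,.053,.16,-2)
p=save('wrist','w15');s=save('scene','s15');t=save('top','t15')
pickle.dump((p,s,t),open('p15.pkl','wb'))
f=cv2.cvtColor(s['frame'],cv2.COLOR_RGB2BGR)[100:240,300:460]
cv2.imwrite('pics/s15c.png',cv2.resize(f,None,fx=4,fy=4,interpolation=2))
"
```

```text
t 22.62 tcp [0.4753 0.0526 0.1579] yaw -1.95 tilt [-7.e-04 -5.e-04 -1.e+00] q [-0.   -0.21  2.1  -0.    1.25  0.03] F [ 0.6 -0.1 -3. ] op 43.5 | shift [1.7, -0.5, -2.1] turn 0.0008
```

View pics/w15.png

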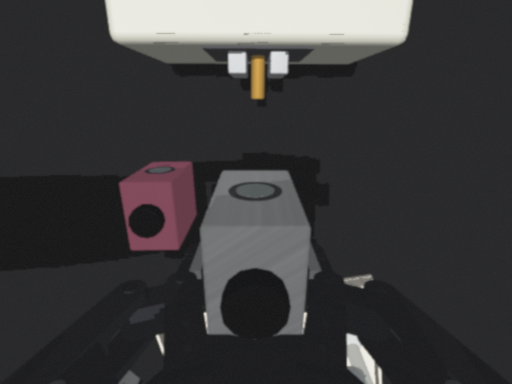

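View pics/s15c.png

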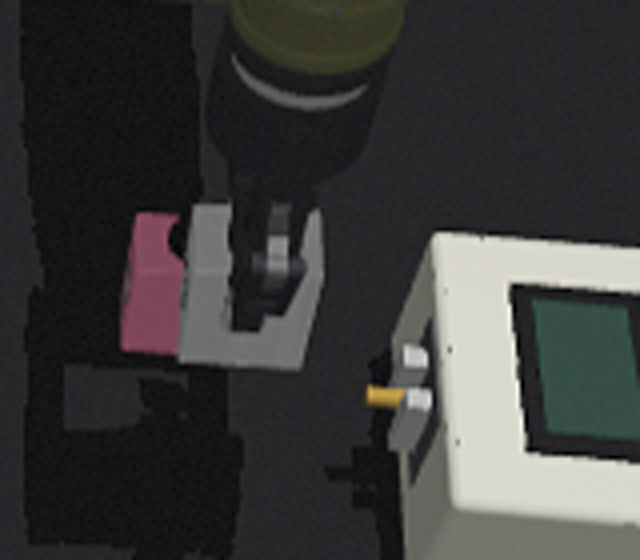

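View pics/t15.png

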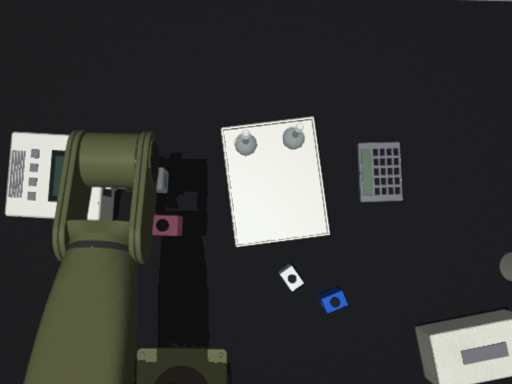

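```bash
python3 -c "
import cv2
f=cv2.imread('pics/w15.png')
cv2.imwrite('pics/w15a.png',cv2.resize(f[20:120,200:320],None,fx=6,fy=6,interpolation=2))
cv2.imwrite('pics/w15b.png',cv2.resize(f[160:345,195:320],None,fx=3.2,fy=3.2,interpolation=2))"
```

```text
(no output)
```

View pics/w15a.png

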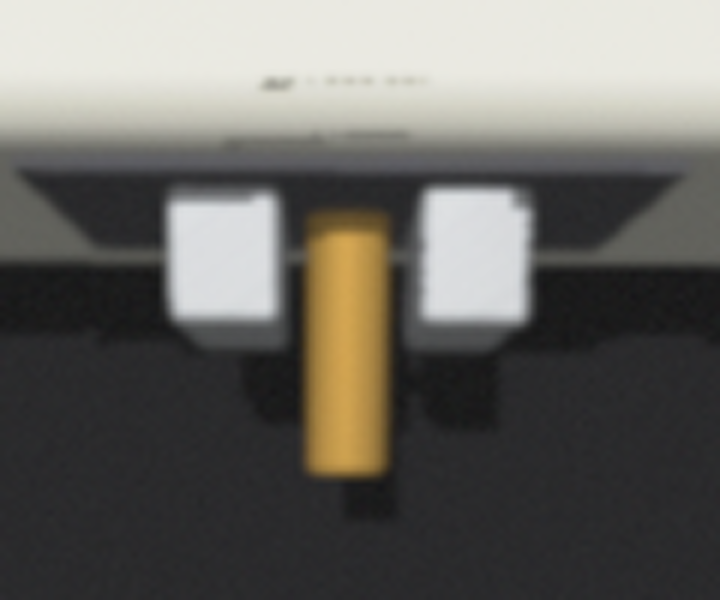

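View pics/w15b.png

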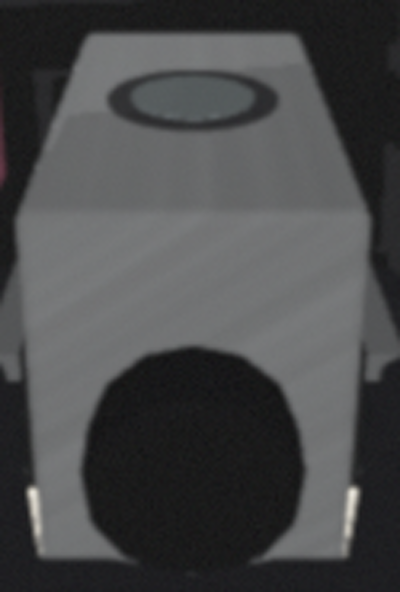

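```bash
python3 -c "
from look import *
import pickle
p,s,t=pickle.load(open('p15.pkl','rb'))
A=lambda x,y:(200+x/6,20+y/6);B=lambda x,y:(195+x/3.2,160+y/3.2)
L=atz(p,A(225,322),.097);Rr=atz(p,A(474,322),.097);T=atz(p,A(347,476),.075)
print('pads',L,Rr,'tip',T, 'yaw',np.degrees(np.arctan2(*(Rr-L)[1::-1])))
# cell pnp, cell x forward(+push), y width left, z up, origin at centre
obj=np.array([[32,22,40],[32,-22,40],[32,22,-40],[32,-22,-40],[-32,22,40],[-32,-22,40]],float)/1000
img=np.array([B(17,213),B(371,215),B(87,33),B(300,33),B(40,557),B(350,557)])
ok,rv,tv=cv2.solvePnP(obj,img,p['intrinsics'],None)
R,tt=RT(p);Rc=R.T@cv2.Rodrigues(rv)[0];c=R.T@(tv.ravel()-tt)
print('cell centre',c,'fwd',Rc[:,0],'up',Rc[:,2],'err',np.abs(cv2.projectPoints(obj,rv,tv,p['intrinsics'],None)[0].reshape(-1,2)-img).max())
S=lambda x,y:(300+x/4,100+y/4)
print('scene tip',atz(s,S(368,393),.075),'pads',atz(s,S(405,366),.097),atz(s,S(410,408),.097))
o=r.get_obs()
print('cell nearside',sideang(s,[S(180,362),S(302,370),S(323,265)],o['tool_pos'],-2))
"
```

```text
pads [0.46684958 0.14910724 0.097     ] [0.49465561 0.14819566 0.097     ] tip [0.48019942 0.13226887 0.075     ] yaw -1.877695362314571
cell centre [0.47586158 0.05305947 0.15100315] fwd [0.03065942 0.99716747 0.06868075] up [-0.00314251 -0.06861655  0.99763816] err 5.070331393439801
scene tip [0.47886308 0.13600044 0.075     ] pads [0.47484915 0.151471   0.097     ] [0.50208875 0.15162003 0.097     ]
cell nearside [(-24.6, 119.4), (38.8, 121.7), (32.5, 211.4)]
```

```bash
python3 -c "
from look import *
import pickle
p,s,t=pickle.load(open('p15.pkl','rb'))
B=lambda x,y:(195+x/3.2,160+y/3.2)
obj=np.array([[32,22,40],[32,-22,40],[32,22,-40],[32,-22,-40],[32,0,0]],float)/1000
img=np.array([B(17,213),B(371,215),B(86,33),B(300,33),B(193,100)])
R,tt=RT(p)
def f(v):
    X=v[:3]+obj@cv2.Rodrigues(v[3:])[0].T
    return (proj(p,X)-img).ravel()
v0=np.r_[.4755,.058,.16,0,0,np.pi/2]
z=least_squares(f,v0);Rc=cv2.Rodrigues(z.x[3:])[0]
print(z.x[:3],'fwd',Rc[:,0],'up',Rc[:,2],np.abs(z.fun).max(),'R',np.round(z.fun.reshape(-1,2),2).tolist())
"
```

```text
[0.47558782 0.05414921 0.15773127] fwd [0.03710721 0.99851253 0.03994734] up [-4.94200598e-04 -3.99565302e-02  9.99201297e-01] 0.3273010345602074 R [[-0.14, 0.07], [0.08, -0.12], [0.29, -0.21], [-0.33, 0.07], [0.1, 0.17]]
```

```bash
cat >> look.py <<'E'
def edge(p,a,b,half=4,n=40,trim=.12):
    """subpixel strongest gradient points along line a-b; returns fitted ends"""
    g=cv2.cvtColor(p["frame"],cv2.COLOR_RGB2GRAY).astype(np.float32);g=cv2.GaussianBlur(g,(0,0),.6)
    a,b=np.array(a,float),np.array(b,float);d=(b-a)/np.linalg.norm(b-a);nn=np.array([-d[1],d[0]])
    ts=np.linspace(trim,1-trim,n);off=np.arange(-half,half+.01,.1);P=[];O=[]
    for t in ts:
        c=a+(b-a)*t;xy=c+off[:,None]*nn
        v=cv2.remap(g,xy[:,0].astype(np.float32).reshape(1,-1),xy[:,1].astype(np.float32).reshape(1,-1),cv2.INTER_LINEAR).ravel()
        w=np.abs(np.gradient(v));w[w<.5*w.max()]=0;O.append((w*off).sum()/w.sum())
    O=np.array(O);c=np.polyfit(ts,O,1);res=O-np.polyval(c,ts);k=np.abs(res)<max(.4,2*res.std());c=np.polyfit(ts[k],O[k],1)
    return a+nn*np.polyval(c,0),b+nn*np.polyval(c,1),(O[k]-np.polyval(c,ts[k])).std()
E
python3 -c "
from look import *
import pickle
p,s,t=pickle.load(open('p15.pkl','rb'))
S=lambda x,y:(300+x/4,100+y/4)
tcp=[.4753,.0526,.1579]
for n,a,b in [('bottom',S(180,362),S(302,370)),('right',S(302,370),S(323,265)),('left',S(180,362),S(187,275))]:
    A,B,e=edge(s,a,b);q=sideang(s,[A,B],tcp,-1.95);print(n,A,B,e,q,np.degrees(np.arctan2(q[1][1]-q[0][1],q[1][0]-q[0][0])))
im=cv2.imread('pics/s14.png')[:,:,::-1].copy();s2=dict(s);s2['frame']=im
C=lambda x,y:(280+x/6,130+y/6)
for n,a,b in [('bottom',C(105,478),C(265,466)),('right',C(265,466),C(277,360)),('left',C(105,478),C(93,380))]:
    A,B,e=edge(s2,a,b);q=sideang(s2,[A,B],[.4496,-.0463,.0385],8.4);print(n,A,B,e,q,np.degrees(np.arctan2(q[1][1]-q[0][1],q[1][0]-q[0][0])))
"
```

```text
bottom [345.03140459 190.02107996] [375.52731533 192.08344124] 0.19527053900007296 [(-25.0, 121.1), (38.4, 123.0)] 1.7165521873404423
right [374.52856468 192.30571294] [381.12314096 166.32462819] 0.1050581910381099 [(36.5, 121.9), (33.1, 211.1)] 92.1828631140616
left [343.85062201 190.40752131] [347.40940245 168.80305537] 0.17306875830784024 [(-27.2, 119.3), (-30.0, 194.6)] 92.12953921493815
bottom [297.46838496 209.24513282] [324.10930307 206.90181874] 0.15716084705773 [(-25.3, 0.8), (37.6, 3.7)] 2.639748467965555
right [323.69877938 207.61369829] [325.4375562  189.91745919] 0.09636053154169191 [(37.0, 0.7), (33.7, 74.5)] 92.56030089390866
left [296.74064706 209.75964866] [295.05278975 193.38809377] 0.1347679356194558 [(-26.9, -1.2), (-34.2, 68.2)] 96.00470834427779
```

```bash
python3 -c "
from look import *
import pickle
p,s,t=pickle.load(open('p15.pkl','rb'))
s2=dict(s);s2['frame']=cv2.imread('pics/scene0.png')[:,:,::-1].copy()
C=lambda x,y:(180+x/4,100+y/4)
def go1(bl,br,tr,tl):
    A,B,e=edge(s2,bl,br);P=atz(s2,A,0);Q=atz(s2,B,0);d=(Q-P);L=np.linalg.norm(d);d/=L;u=np.cross(d,[0,0,1])
    print('bottom L',L,'yaw',np.degrees(np.arctan2(d[1],d[0])))
    for a,b in ((bl,tl),(br,tr)):
        A,B,e=edge(s2,a,b);X=onplane(s2,A,P,u);Y=onplane(s2,B,P,u);v=Y-X;print('vert',np.degrees(np.arctan2(v[2],v@d)),e,X,Y)
go1(C(600,352),C(708,358),C(726,290),C(612,275))
go1(C(228,372),C(338,379),C(342,299),C(233,287))
"
```

```text
bottom L 0.06510075065792781 yaw 89.3422273745922
vert 94.11284956959933 0.18629794544181086 [ 0.40486467  0.00801257 -0.00393015] [0.40480014 0.00239171 0.07424429]
vert 90.03139750607124 0.12066583766605528 [ 0.40559611  0.07172223 -0.00199796] [0.40559568 0.07168445 0.0669358 ]
bottom L 0.06701855493749206 yaw 87.56602245961386
vert 84.54307154431547 0.36633160709141915 [ 0.43725536 -0.21702895 -0.00174969] [ 0.43760894 -0.20871084  0.0854018 ]
vert 84.79543884791958 0.09155046498993911 [ 0.44016901 -0.14848301  0.00199088] [ 0.44048517 -0.14104499  0.08372272]
```

{"api": "play_rows", "payload": {"moves": [[[15,0,30],0,40],[[15,0,70],0,40],[[15,0,100],0,40],[[15,0,114],0,40],[[15,0,119],0,40],[[15,0,121],0,40],[[15,0,121],0,40]], "force": 70}}

```text
time: 23.65
tool_pos: [0.4917, 0.0526, 0.0387]
orientation: [-0.0, 1.0, -0.017, 0.001]
contact_force: [-0.6, 0.6, -1.5]
opening: 0.0431
```

```bash
python3 -c "
from look import *
import pickle
go(.477,.053,.0385,-2)
p=save('wrist','w16');pickle.dump(p,open('w16.pkl','wb'))"
```

```text
t 23.65 tcp [0.4917 0.0526 0.0387] yaw -1.95 tilt [ 0.0029  0.     -1.    ] q [-0.   -0.01  2.14  0.    1.01  0.03] F [-0.6  0.6 -1.5] op 43.1 | shift [-14.7, 0.1, 0.1] turn 0.0009
```

{"api": "play_rows", "payload": {"moves": [[[0,0,1.5],0,40],[[0,0,3],0,40],[[0,0,4],0,40],[[0,0,4],0,40],[[0,0,4],0,40]], "force": 22}}

```text
time: 24.32
tool_pos: [0.492, 0.0529, 0.0383]
orientation: [0.0, 1.0, -0.017, 0.0]
contact_force: [-12.0, 0.8, 25.8]
opening: 0.0438
```

{"api": "play_rows", "payload": {"moves": [[[0,0,-2],0,40],[[0,0,-2],0,40],[[0,0,-2],0,40]], "force": 80}}

```text
time: 24.7
tool_pos: [0.4919, 0.0528, 0.0384]
orientation: [0.0, 1.0, -0.017, 0.001]
contact_force: [-6.6, 0.4, 12.5]
opening: 0.0437
```

```bash
python3 -c "
from look import *
import pickle
go(.477,.053,.0385,-2)
p=save('wrist','w17');pickle.dump(p,open('w17.pkl','wb'))
cv2.imwrite('pics/w17b.png',cv2.resize(cv2.imread('pics/w17.png')[160:345,195:320],None,fx=3.2,fy=3.2,interpolation=2))
B=lambda x,y:(195+x/3.2,160+y/3.2)
for nm in ('p15.pkl','w16.pkl','w17.pkl'):
    p=pickle.load(open(nm,'rb'));p=p[0] if isinstance(p,tuple) else p
    E=[edge(p,B(*a),B(*b),half=3) for a,b in (((17,213),(371,215)),((86,33),(300,33)),((17,213),(86,33)),((371,215),(300,33)))]
    print(nm,[(np.round(a,2).tolist(),np.round(b,2).tolist(),round(float(e),2)) for a,b,e in E])
"
```

```text
t 24.7 tcp [0.4919 0.0528 0.0384] yaw -1.94 tilt [ 1.7e-03 -1.0e-04 -1.0e+00] q [-0.   -0.01  2.14 -0.    1.01  0.03] F [-6.6  0.4 12.5] op 43.7 | shift [-14.9, 0.3, -0.1] turn 0.001
p15.pkl [([200.32, 225.57], [310.95, 225.49], 0.09), ([221.88, 169.9], [288.75, 169.86], 0.05), ([199.8, 226.37], [221.63, 170.22], 0.12), ([310.3, 227.44], [287.89, 170.65], 0.08)]
w16.pkl [([200.32, 225.48], [310.95, 225.42], 0.06), ([221.88, 169.93], [288.75, 170.01], 0.02), ([199.84, 226.38], [221.53, 170.18], 0.11), ([310.32, 227.43], [287.82, 170.67], 0.08)]
w17.pkl [([200.32, 225.41], [310.95, 225.3], 0.08), ([221.88, 169.99], [288.75, 170.03], 0.01), ([199.8, 226.37], [221.59, 170.2], 0.11), ([310.3, 227.43], [287.71, 170.72], 0.05)]
```

View pics/w17b.png

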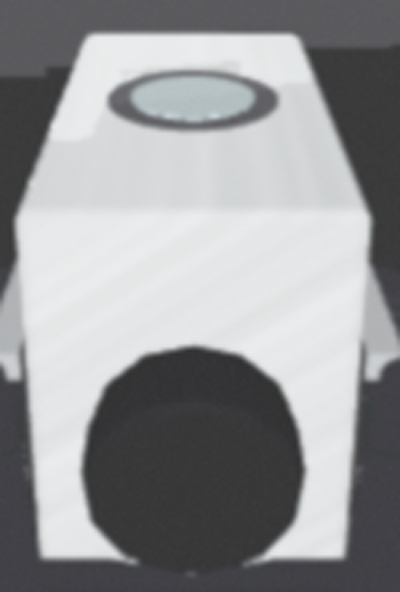

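{"api": "play_rows", "payload": {"moves": [[[0,0,-10],0,40],[[0,0,-25],0,40],[[-8,0,-37],0,40],[[-14,0,-37],0,40],[[-14,0,-37],0,40],[[-14,0,-37],0,40],[[-14,0,-37],0,40]]}}

```text
time: 25.62
tool_pos: [0.4763, 0.0531, 0.0719]
orientation: [0.0, 1.0, -0.017, -0.0]
contact_force: [0.6, -0.1, -2.3]
opening: 0.0429
```

```bash
python3 -c "
from look import *
import pickle
go(.4773,.0528,.0735,-1.9)
p=save('wrist','w18');pickle.dump(p,open('w18.pkl','wb'))
cv2.imwrite('pics/w18a.png',cv2.resize(cv2.imread('pics/w18.png')[60:250,180:330],None,fx=3.1,fy=3.1,interpolation=2))
"
```

```text
t 25.62 tcp [0.4763 0.0531 0.0719] yaw -1.95 tilt [-8.e-04 -0.e+00 -1.e+00] q [-0.   -0.1   2.16 -0.    1.08  0.03] F [ 0.6 -0.1 -2.3] op 42.9 | shift [1.0, 0.2, -1.6] turn -0.0009
```

View pics/w18a.png

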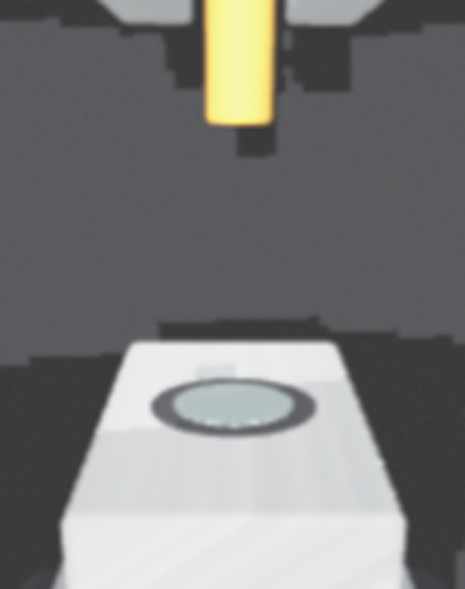

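```bash
python3 -c "
from look import *
import pickle
p=pickle.load(open('w18.pkl','rb'))
A=lambda x,y:(180+x/3.1,60+y/3.1)
w=atz(p,A(234,406),.0735);T=atz(p,A(239,123),.075);e1=atz(p,A(62,514),.1135);e2=atz(p,A(406,514),.1135)
pl=atz(p,A(145,24),.097);pr=atz(p,A(336,24),.097)
print(w,T,(e1+e2)/2,'padsinner/outer')
u=np.array([np.cos(np.radians(-1.95)),np.sin(np.radians(-1.95)),0])
print('lateral: tip-window',(T-w)@u*1000,'tip-topedge',(T-(e1+e2)/2)@u*1000)
L=edge(p,A(103,300),A(62,514))
"
```

```text
[0.47780198 0.08699146 0.0735    ] [0.48001986 0.13277957 0.075     ] [0.47770193 0.08567125 0.1135    ] padsinner/outer
lateral: tip-window 0.6585426971115744 tip-topedge 0.7136157683811943
```

{"api": "play_rows", "payload": {"moves": [[[0.7,-6,-1.6],0,40],[[0.7,-14,-1.6],0,40],[[0.7,-22,-1.6],0,40],[[0.7,-28,-1.6],0,40],[[0.7,-32,-1.6],0,40],[[0.7,-34,-1.6],0,40],[[0.7,-34,-1.6],0,40],[[0.7,-34,-1.6],0,40]]}}

```text
time: 26.68
tool_pos: [0.4784, 0.0869, 0.0739]
orientation: [0.0, 1.0, -0.017, 0.0]
contact_force: [0.2, -0.3, -2.2]
opening: 0.0431
```

```bash
python3 -c "
from look import *
import pickle
go(.4773+.001,.0871,.0735,-1.9)
p=save('wrist','w19');s=save('scene','s19')
pickle.dump((p,s),open('p19.pkl','wb'))
a=cv2.resize(cv2.imread('pics/w19.png')[100:250,180:330],None,fx=3,fy=3,interpolation=2)
b=cv2.resize(cv2.imread('pics/s19.png')[120:230,320:430],(450,450),interpolation=2)
cv2.imwrite('pics/c19.png',np.hstack([a,b])[:,:800] if 0 else cv2.resize(np.hstack([a,b]),(800,400)))
"
```

```text
t 26.68 tcp [0.4784 0.0869 0.0739] yaw -1.96 tilt [ 0.e+00 -1.e-04 -1.e+00] q [ 0.07 -0.09  2.14 -0.    1.08  0.1 ] F [ 0.2 -0.3 -2.2] op 43.1 | shift [-0.1, -0.2, 0.4] turn -0.001
```

View pics/c19.png

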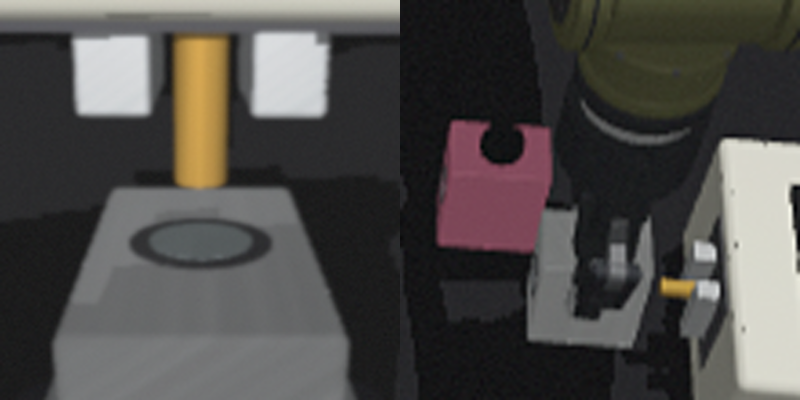

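{"api": "play_rows", "payload": {"moves": [[[0,-2,0.3],0,40],[[0,-4,0.3],0,40],[[0,-6,0.3],0,40],[[0,-8,0.3],0,40],[[0,-10,0.3],0,40],[[0,-12,0.3],0,40],[[0,-13,0.3],0,40],[[0,-14,0.3],0,40],[[0,-15,0.3],0,40],[[0,-16,0.3],0,40],[[0,-16,0.3],0,40]]}}

```text
time: 28.15
tool_pos: [0.479, 0.1029, 0.0737]
orientation: [0.0, 1.0, -0.017, 0.0]
contact_force: [-0.4, -5.0, -1.6]
opening: 0.0431
```

{"api": "play_rows", "payload": {"moves": [[[0,-1,0],0,40],[[0,-2,0],0,40],[[0,-3,0],0,40],[[0,-4,0],0,40],[[0,-5,0],0,40],[[0,-6,0],0,40],[[0,-7,0],0,40],[[0,-8,0],0,40],[[0,-8,0],0,40]]}}

```text
time: 29.28
tool_pos: [0.4793, 0.1104, 0.0737]
orientation: [0.001, 1.0, -0.017, 0.0]
contact_force: [-0.4, -6.8, -1.2]
opening: 0.0432
```

```bash
python3 -c "
from look import *
import pickle
go(.479,.1109,.0735,-1.9)
p=save('wrist','w20');s=save('scene','s20')
a=cv2.resize(cv2.imread('pics/w20.png')[100:250,180:330],None,fx=3,fy=3,interpolation=2)
b=cv2.resize(cv2.imread('pics/s20.png')[120:230,320:430],(450,450),interpolation=2)
cv2.imwrite('pics/c20.png',cv2.resize(np.hstack([a,b]),(800,400)))
"
```

```text
t 29.27 tcp [0.4793 0.1104 0.0737] yaw -1.93 tilt [ 0.     -0.0015 -1.    ] q [ 0.12 -0.07  2.13 -0.    1.08  0.15] F [-0.4 -6.8 -1.2] op 43.2 | shift [-0.3, -0.5, 0.2] turn -0.0004
```

View pics/c20.png

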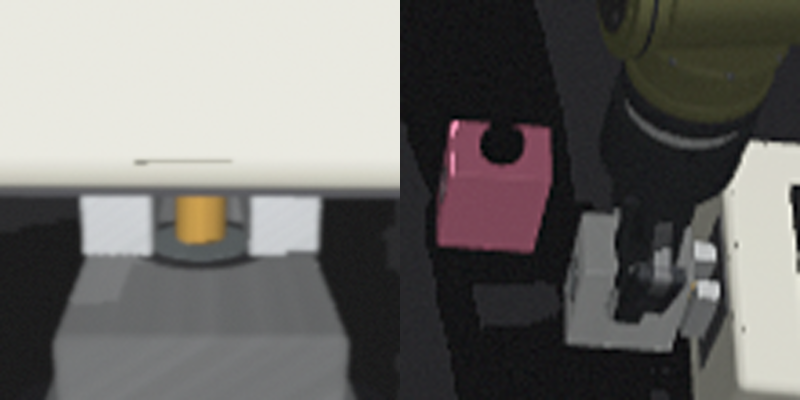

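{"api": "play_rows", "payload": {"moves": [[[0,-0.7,0],0,40],[[0,-1.4,0],0,40],[[0,-2.1,0],0,40],[[0,-2.8,0],0,40],[[0,-3.5,0],0,40],[[0,-4.2,0],0,40],[[0,-4.2,0],0,40]]}}

```text
time: 30.25
tool_pos: [0.4794, 0.1135, 0.0738]
orientation: [0.002, 1.0, -0.017, -0.0]
contact_force: [-0.8, -11.6, 0.4]
opening: 0.0435
```

{"api": "play_rows", "payload": {"moves": [[[0,-0.5,0],0,40],[[0,-1,0],0,40],[[0,-1,0],0,40],[[0,-1,0],0,40]]}}

```text
time: 30.75
tool_pos: [0.4794, 0.1137, 0.0739]
orientation: [0.003, 1.0, -0.017, -0.0]
contact_force: [-2.6, -14.8, 1.0]
opening: 0.0434
```

```bash
python3 -c "
from look import *
o=r.get_obs();print(o['moment'])
go(.479,.1109,.0735,-1.9)
p=save('wrist','w21');s=save('scene','s21')
a=cv2.resize(cv2.imread('pics/w21.png')[130:230,190:320],(600,460),interpolation=2)
b=cv2.resize(cv2.imread('pics/s21.png')[120:230,320:430],(600,600),interpolation=2)
cv2.imwrite('pics/c21.png',a);cv2.imwrite('pics/d21.png',b)
"
```

```text
[-2.51205637  0.31291192 -0.03741587]
t 30.75 tcp [0.4794 0.1137 0.0739] yaw -1.89 tilt [-6.0e-04 -5.8e-03 -1.0e+00] q [ 0.13 -0.07  2.13 -0.01  1.08  0.16] F [ -2.6 -14.8   1. ] op 43.4 | shift [-0.3, 2.8, 0.4] turn 0.0001
```

View pics/c21.png

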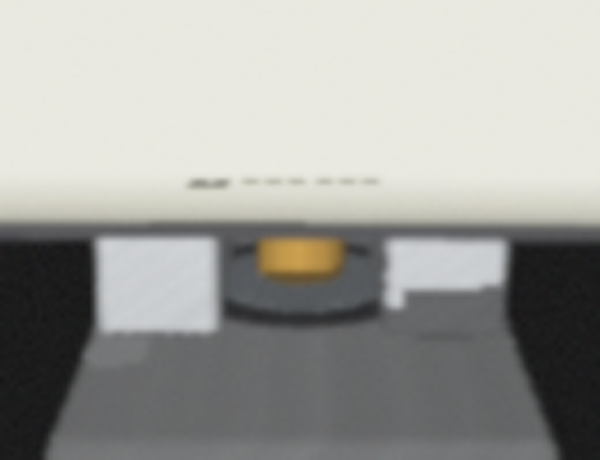

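View pics/d21.png

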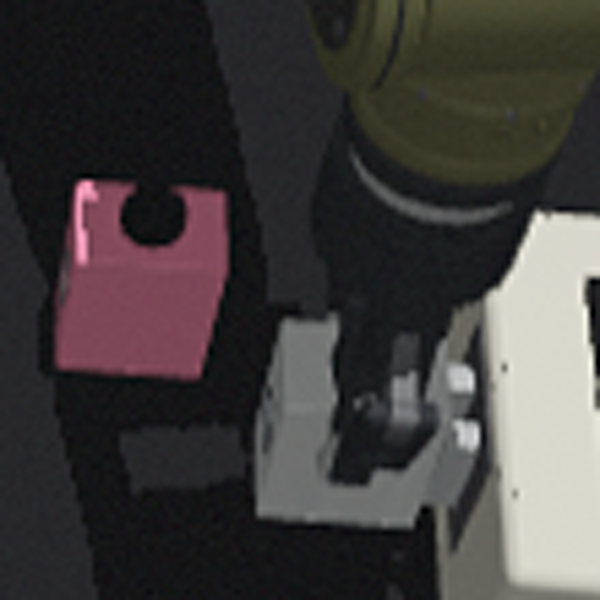

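```bash
python3 -c "
from look import *
p=r.camera('wrist')
A=lambda x,y:(190+x*130/600,130+y*100/460)
for n,a,z in [('pad front L top',A(157,331),.097),('pad back top',A(157,236),.097),('rod end bottom',A(300,280),.070),('rod end mid',A(300,278),.075),('window bottom(ring, image top)',A(300,240),.06),('win ring lower edge=top of window',A(300,325),.089)]:
    print(n,atz(p,a,z))
o=r.get_obs();print(o['contact_force'])
"
```

```text
pad front L top [0.46663027 0.15008006 0.097     ]
pad back top [0.46727958 0.15980869 0.097     ]
rod end bottom [0.48053001 0.14590427 0.07      ]
rod end mid [0.48059003 0.14781764 0.075     ]
window bottom(ring, image top) [0.48059231 0.14787435 0.06      ]
win ring lower edge=top of window [0.4805727  0.14728156 0.089     ]
[ -1.5644784  -14.98574051   1.4453013 ]
```

{"api": "play_rows", "payload": {"moves": [[[0,-0.4,0],0,40],[[0,-0.8,0],0,40],[[0,-0.8,0],0,40],[[0,-0.8,0],0,40],[[0,-0.8,0],0,40],[[0,-0.8,0],0,40]]}}

```text
time: 31.65
tool_pos: [0.4794, 0.1138, 0.074]
orientation: [0.004, 1.0, -0.016, -0.0]
contact_force: [-1.2, -17.8, 2.8]
opening: 0.0431
```

```bash
python3 -c "
from look import *
go(.479,.1137,.0735,-1.9)
import pickle
p=save('wrist','w22')
A=lambda x,y:(190+x*130/600,130+y*100/460)
for nm in ('w21','w22'):
    q=dict(p);q['frame']=cv2.imread(f'pics/{nm}.png')[:,:,::-1].copy()
    print(nm,[np.round(np.r_[e[0],e[1],e[2]],2).tolist() for e in (edge(q,A(105,331),A(212,331),half=2),edge(q,A(410,337),A(500,337),half=2),edge(q,A(262,278),A(338,278),half=2),edge(q,A(60,440),A(545,440),half=3))])
t=save('top','t22');s=save('scene','s22')
cv2.imwrite('pics/w22a.png',cv2.resize(cv2.imread('pics/w22.png')[130:260,170:340],None,fx=4.5,fy=4.5,interpolation=2))
"
```

```text
t 31.65 tcp [0.4794 0.1138 0.074 ] yaw -1.88 tilt [-9.0e-04 -7.4e-03 -1.0e+00] q [ 0.13 -0.07  2.13 -0.01  1.08  0.16] F [ -1.2 -17.8   2.8] op 43.1 | shift [-0.4, 0.1, 0.5] turn 0.0003
w21 [[212.75, 201.41, 235.93, 201.95, 0.09], [278.83, 203.33, 298.33, 202.14, 0.46], [246.77, 188.96, 263.23, 188.82, 0.05], [203.0, 225.58, 308.08, 225.4, 0.12]]
w22 [[212.75, 202.16, 235.93, 202.09, 0.11], [278.83, 203.52, 298.33, 202.4, 0.42], [246.77, 189.71, 263.23, 188.79, 0.21], [203.0, 225.57, 308.08, 225.42, 0.11]]
```

View pics/w22a.png

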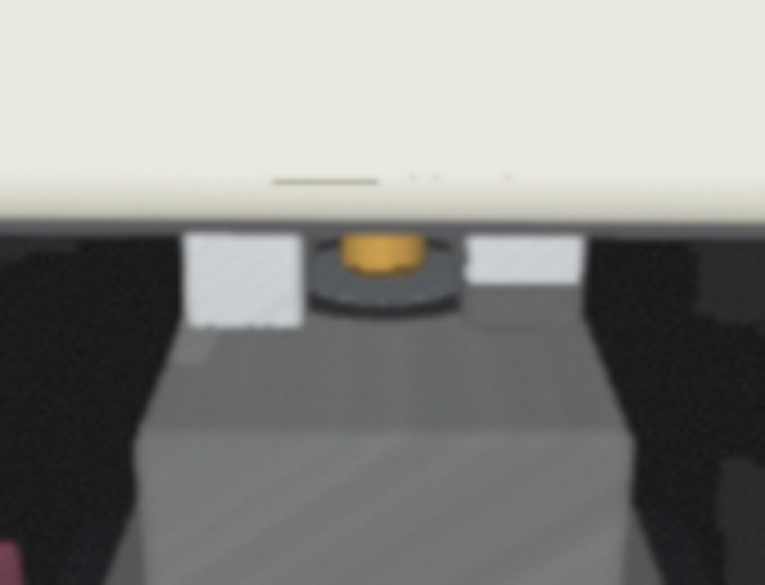

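View pics/s22.png

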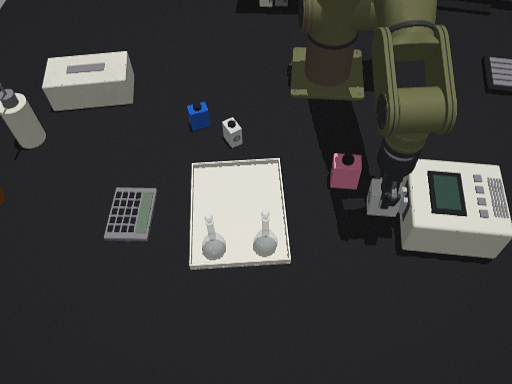

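```bash
python3 -c "
from look import *
print(r.job_done()); o=r.get_obs(); print(o['time'],o['contact_force'],o['tool_pos'])"
```

```text
the job is handed in; nothing more can be done
None
the job is handed in; nothing more can be done
```

I handed the job in with the cell pressed against the reader's stop and still held in the gripper. The clock stood at about 32 s of the 54 s allowed.

**What I did**
- I picked the aluminium cell out of the tray and lifted it about 97 mm. The moves cannot tilt the tool, so I tipped the cell in the light grip by pushing its lower end against the tray's fixed rim.
- I lifted it clear and held it at about 44° for over a second.
- I brought it level by pushing it back over the rim (the first try slid over it). I then pressed it flat on the bench twice, at about 25 N each time, and tightened the grip to 70–80 N.
- I pushed it slowly onto the plunger, at about 8 mm/s and then 6 mm/s, until the hard stop.

**Last checks**
- **Pressed home:** the final push is 17.8 N, against the 8.4 N spring force at the stop. The last 6 N of push moved the tool only about 0.3 mm, which marks the hard stop.
- **Square and centred:** in the last wrist picture both pads meet the end face, and the plunger sits in the middle of the window. I measured centring to about 0.7 mm before the push and corrected it. The cell's middle is about 0.5 mm high.
- **Level:** the tool leans about 0.4° under the push.
- **Bystanders:** the flasks, the calculator and the look-alikes stand where they did.

**Checks that disagreed**
- The cameras read about 2° of pitch in the cell. They read the same while it was pressed flat on the bench, so I took it as camera error.
- Estimates of how far the plunger is in, from spring force and from pictures, came out at 13–15 mm instead of 16 mm, within their error. I trusted the sharp rise in force.
- The cell slid a few millimetres lengthwise in the grip while it was tipped.

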